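# Put the foil rolls away in their case

## Task

Put the foil rolls away: turn back the two turnbuttons of the wooden case and open its lid, then take the rolls one after another from the stop of the gravity rack and lay each in an empty bay of the case until the rack is empty, leaving the rolls already stored in their case. Then shut the lid fully and turn both turnbuttons straight over it so that it is secured. Leave the bottle, the stamp and the journal where they are.

Things in the scene. Friction and masses are not known exactly. Their poses are not given: they have to be found in the camera images.
- foil_case: wooden case, 174 x 238 mm, 56 mm high, fixed to the bench. Origin: centre of its underside; x points from its front (robot's side) to the hinged rear, y along its width, z up. The front is a solid rail, x -87 to -53 mm, top at z 56 mm, carrying two turnbuttons. Behind it six open bays (see point bays) under an inset lid, whose top is flush with the rail and whose underside is at z 48 mm
- bays (a point): middle of the bays' floor, 8 mm above the case's underside, axes as the case's. Six bays: 3 rows with middles at x -45, 0, 45 mm and 2 columns at y -57, 57 mm from here. Each is 40 mm (x) by 108 mm (y), partitions 30 mm high: it takes one roll lying along y with finger room at its ends; two do not fit. A roll lying in a bay has its middle 17 mm above this point
- lid (a joint): angle of the lid about its rear edge: 0 shut, grows as the front edge rises, 1.95 fully open, leaning back on its stop, where it stays. Let go below upright it falls shut slowly; lifting takes about 1.5 N at the tab. A board 128 x 219 x 8 mm, 0.28 kg. The turnbuttons really hold it down while they point over it, and keep it from shutting if turned in too early
- lid_tab (a point): middle of the lid's dark wooden lift bar where it overhangs the rail: 28 mm wide (case's y), 14 mm thick, reaching 20 mm past the lid's front edge. 63 mm above the bench when shut, 139 mm from the hinge line (case x 77, z 56 mm). Pinch its two sides, fingers closing along the case's y; the tool can point down throughout, the bar turning between them
- button_left (a joint): angle of the left (+y) brass turnbutton on the front rail, pivot at case x -70, y +80 mm: 0 when it points straight back (case's +x) over the lid, against its stop; grows as it is turned anticlockwise from above, up to 1.75; at 1.57 it lies along the rail, pointing outwards (+y). It is clear of the lid above 1.3. It stays where it is left
- button_left_wing (a point): middle of that button's upright thumb wing, on its pivot, 72 mm above the bench: 24 mm long (along the bar), 8 mm thick, 14 mm high, top at 79 mm. Pinch it, or push the bar. Its x axis points along the bar to the bar's end
- button_left_end (a point): far end of that button's flat bar, 42 mm from its pivot, 61 mm above the bench; the bar is 14 to 18 mm wide and 7 mm thick, its underside 2 mm above rail and lid
- button_right (a joint): angle of the right (-y) brass turnbutton on the front rail, pivot at case x -70, y -80 mm: 0 when it points straight back (case's +x) over the lid, against its stop; grows as it is turned clockwise from above, up to 1.75; at 1.57 it lies along the rail, pointing outwards (-y). It is clear of the lid above 1.3. It stays where it is left
- button_right_wing (a point): middle of that button's upright thumb wing, on its pivot, 72 mm above the bench: 24 mm long (along the bar), 8 mm thick, 14 mm high, top at 79 mm. Pinch it, or push the bar. Its x axis points along the bar to the bar's end
- button_right_end (a point): far end of that button's flat bar, 42 mm from its pivot, 61 mm above the bench; the bar is 14 to 18 mm wide and 7 mm thick, its underside 2 mm above rail and lid
- rack: plywood gravity rack of two sloped tracks, 190 x 186 mm, fixed to the bench. Origin: centre of its underside; x points from the low end (robot's side) up the 16 degree slope. Tracks' middles at y 58 and -58 mm. Rolls lie across each, along the rack's y, one behind another. Only the one at the stop can be taken, by its ends, straight up; the next then rolls down within about a second
- stop_left (a point): where the middle of the roll at the stop of the left track lies (+y side of the rack), 43 mm above the bench, its axis the rack's y. Stop lip 16 mm high; finger room at both ends of the roll. Cheeks and a clear hood 70 mm wide cover the track from 23 mm further towards +x, top 79 mm above the bench at their front. Rolls follow at 34 mm pitch
- stop_right (a point): where the middle of the roll at the stop of the right track lies (-y side of the rack), 43 mm above the bench, its axis the rack's y. Stop lip 16 mm high; finger room at both ends of the roll. Cheeks and a clear hood 70 mm wide cover the track from 23 mm further towards +x, top 79 mm above the bench at their front. Rolls follow at 34 mm pitch
- roll1: foil roll, a plain cylinder of brass-coloured foil 34 mm in diameter and 54 mm long, about 70 g. Origin: its middle; y along its axis, x and z turn as it rolls. Waits in one of the tracks of the gravity rack; their number varies (absent ones read None)
- roll2: foil roll, a plain cylinder of brass-coloured foil 34 mm in diameter and 54 mm long, about 70 g. Origin: its middle; y along its axis, x and z turn as it rolls. Waits in one of the tracks of the gravity rack; their number varies (absent ones read None)
- roll3: foil roll, a plain cylinder of brass-coloured foil 34 mm in diameter and 54 mm long, about 70 g. Origin: its middle; y along its axis, x and z turn as it rolls. Waits in one of the tracks of the gravity rack; their number varies (absent ones read None)
- roll4: foil roll, a plain cylinder of brass-coloured foil 34 mm in diameter and 54 mm long, about 70 g. Origin: its middle; y along its axis, x and z turn as it rolls. Waits in one of the tracks of the gravity rack; their number varies (absent ones read None)
- stored1: the same kind of foil roll, already in a bay of the case under the lid; which bays are taken varies (absent ones read None)
- stored2: the same kind of foil roll, already in a bay of the case under the lid; which bays are taken varies (absent ones read None)
- stored3: the same kind of foil roll, already in a bay of the case under the lid; which bays are taken varies (absent ones read None)
- bench_tray: shallow bench tray lined with grey felt, 335 x 780 mm, fixed, origin at the centre of its underside; case and rack stand in it (all heights given are above the bench). Felt 2 mm thick; front edge (robot's side) and side edges raised to 22 mm, 10 mm thick, rear open: a roll that is dropped soon comes to rest in it
- ink_bottle: corked glass bottle, 44 mm in diameter, 75 mm high, origin under its middle; not part of the job
- rubber_stamp: wooden hand stamp, 34 x 50 mm, 76 mm high, origin under its middle; not part of the job
- journal: leather journal, 90 x 140 x 22 mm, origin under its middle; not part of the job
There are look-alikes about, which are no part of the job. What is shaped like the roll1 but pink or turquoise is not meant. Leave any turquoise look-alike of the roll4 alone.

How it is judged:
By the outcome, as a careful person would: the job done as asked, in the order asked, and still so for the second after the job is handed in, with the robot touching nothing.
Of roll3, roll4 only 1 to 2 are there at a start; the rules pass over those that are not, and their reading is None.
Of stored1, stored2, stored3 only 1 to 2 are there at a start; the rules pass over those that are not, and their reading is None.
At some moment in a run one of roll1, roll2, roll3, roll4 may be knocked a few centimetres aside while the robot is not near it.
Once in a run the grip may slacken for a moment while it holds something.
It also fails if it takes over 210 s, if anything falls off the work surface, if the arm or the gripper's body presses on something with over 40 N, if the wrist force passes 120 N, or if a joint passes its speed limit or range.

## Robot

A 6-joint arm with a two-finger parallel gripper is mounted at the origin on the work surface. World frame = base frame: x ahead of the robot, y to its left, z up, the work surface at z = 0. Lengths are in mm, angles in rad, forces in N, time in s.
With the tool pointing down it reaches from about 325 to 900 mm from the base axis. Payload 3.5 kg.
Tool frame: the origin (TCP) lies at the very end of the fingers, on their centre line; the grasp point (between the pads) lies 19 mm behind it; z points along the fingers, y is the line along which they close (so a half turn about z gives the same grasp; the last joint's range is limited). The gripper opens to 85 mm and grips with 20 to 120 N. Pads are 22 mm wide; open, the fingers measure 114 mm over their backs; the gripper's body (76 mm by 85 mm) begins 54 mm behind the grasp point. The pads swing forward as they close: fully open they stand 13 mm farther back than shut.
Start: joints at [-1.24, 0.276, -0.026, 1.268, 0, 1.467], TCP at [262.689, -567.112, 231.313] pointing down, gripper open.
Joint ranges: [-3.12, 3.12], [-0.85, 1.88], [-1.08, 1.24], [-1.95, 2.15], [-1.57, 1.53], [-3.14, 3.14]. Speed limits (rad/s): [2.57, 2.57, 3.14, 3.14, 3.14, 3.14].

## Interface

Orientations are given as a unit quaternion [x, y, z, w].
In Python, from workcell import r gives the robot as it stands.
- The arm moves only by the tool play_rows, never from a script. Its argument "targets" is a list of rows, each a list of 5 numbers: the shift along the tool's x, y, z in m, then the turn about the tool's z in rad, then the finger opening in m, from 0 to 0.0854. In form: [[tx, ty, tz, yaw, claw], ...]. A call has 1 to 5 rows; each row shifts and turns the commanded pose from where the row before left it, along the tool's axes as they then stand; what a row does not reach is not made up. A row lasts 1/12 s, in which the tool goes at most 41.7 mm and 7.16 degrees, less where a joint would pass 70% of its speed; a pose out of reach is approached as far as the arm can. A call with a gripper value outside its range is refused whole. The fingers move at their own pace and stop on an object; the grip force is fixed at half the most. Time passes only in rows, so rows that do not move let the fingers close. It gives the time, the measured TCP pose, the force, the opening and the grip force at its end, in the units of the state.
- r.state(): the state, without advancing time (a new reading comes with each control period).
- r.snapshot(name): name is "scene" or "top" or "wrist"; returns a dict with "frame" (384x512x3 uint8, blue, green, red), "vfov" (degrees; the focal length in pixels is half the picture's height over the tangent of half this angle, whatever the lens; pixels are square), "cx", "cy" (the principal point, pixels), "xyz" and "attitude" of the camera in the world. Camera axes: x right, y down, z forward; pixel columns grow to the right and rows downward; lengths in mm; the calibration is good to about 2 mm. A picture is of the moment at which its call begins. There is no depth.
- r.sign_off(): hands the job in; it is judged then, once.
The state is a dict: "clock": time; "joints": joint angles; "joint_vel": joint speeds; "joint_efforts": joint torques, N m; "tcp_pos": TCP position; "tool_rot": TCP orientation; "ft_force": force on the tool from outside, world axes, zero at the start; "wrist_torque": the same for the moment, N m; "width": opening from 0.0 (shut) to 1.0 (fully open); "grasp_force": force on a finger pad.
Only numpy, scipy, OpenCV 4.12 (cv2) and the standard library are available. Lean on these libraries where they do the work, as an engineer would, in place of code of your own. Each camera call takes 0.05 s, during which the arm holds its last target. There are 200 camera calls.

## Working session

There is one attempt and no reset: what is moved stays moved. The work goes in short steps, Python scripts to look and compute and a tool call to move; the robot and the scene stay as the last step left them, time stands still between calls to the robot, and variables do not carry over. Pictures are saved under pics/ and viewed, at most 14 in all, crops included, and the job is handed in when it is done.

Besides the shell and the picture viewer there is one more tool, called after "Request:" by a JSON object that holds its "name" and its "arguments", one argument or row to a line. play_rows: Moves the arm, as the interface text tells. Its arguments: {"type":"object","properties":{"targets":{"type":"array"}},"required":["targets"]}

```bash
ls; mkdir -p pics; cat > h.py <<'E'
import numpy as np, cv2
from scipy.spatial.transform import Rotation as R
from workcell import r
def snap(n,save=None):
    s=r.snapshot(n)
    if save: cv2.imwrite(f'pics/{save}.png',s['frame'])
    return s
def rot(s):
    a=np.array(s['attitude'],float)
    return a if a.shape==(3,3) else R.from_quat(a).as_matrix()
def ray(s,u,v,z):
    f=s['frame'].shape[0]/2/np.tan(np.radians(s['vfov'])/2)
    d=rot(s)@np.array([(u-s['cx'])/f,(v-s['cy'])/f,1.]); o=np.array(s['xyz'],float)
    return o+d*(z-o[2])/d[2]
def proj(s,p):
    f=s['frame'].shape[0]/2/np.tan(np.radians(s['vfov'])/2)
    c=rot(s).T@(np.array(p,float)-np.array(s['xyz'],float))
    return f*c[0]/c[2]+s['cx'],f*c[1]/c[2]+s['cy']
E
python3 - <<'E'
from h import *
for n in ('scene','top'):
    s=snap(n,n); print(n,s['vfov'],s['cx'],s['cy'],s['xyz'],s['attitude'])
print(r.state())
E
```

```text
pics
scene 45.06084192025618 262.6489682688939 195.04538688302935 [1316.55778181 -844.52022237  937.55582406] [ 0.82204225  0.34142138 -0.16832373 -0.42349155]
top 45.00156762871798 260.0325871021934 188.92800377570984 [ 243.07394256  -17.90847911 1212.78729395] [ 0.7459087  -0.6566101   0.07425567 -0.08348344]
{'clock': 0.1, 'joints': array([-1.24038281e+00,  2.77077567e-01, -2.77533945e-02,  1.26803910e+00,
       -1.16874579e-05,  1.46739321e+00]), 'joint_vel': array([ 0.00091895, -0.00150927,  0.00295726, -0.00128524, -0.00045191,
        0.00073624]), 'joint_efforts': array([ 1.81436540e-04, -4.46709216e+01,  2.96128213e+01,  8.46702402e-03,
       -8.62266870e-05,  4.56614544e-06]), 'tcp_pos': array([ 262.46003376, -566.42153874,  230.25418857]), 'tool_rot': array([ 9.76566956e-01,  2.15211306e-01, -1.23243626e-04, -1.02953532e-03]), 'ft_force': array([-0.54711053,  0.27908119, -0.36678449]), 'wrist_torque': array([ 0.06106202,  0.0006527 , -0.0072274 ]), 'grasp_force': 0.0, 'width': 1.0026562182181313}
```

View pics/top.png

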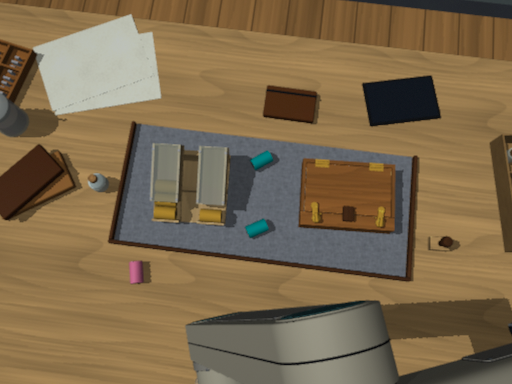

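View pics/scene.png

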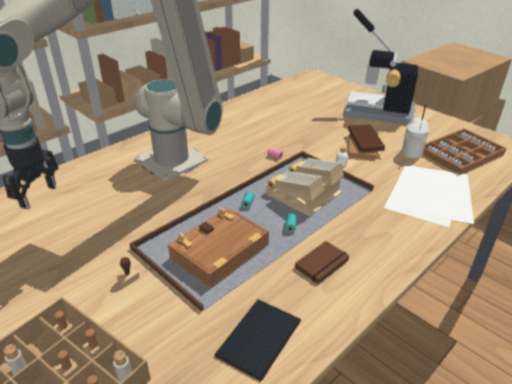

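The top view shows the case around (348,196) with its buttons at (316,212) and (381,216) and the tab at (349,213). The rack is at (190,185), with gold rolls at the stops at (165,211) and (210,215). The look-alikes are turquoise at (262,160) and (257,228) and pink at (136,272); I'll leave those alone.

```bash
python3 - <<'E'
from h import *
s=snap('top'); f=s['frame']
a=cv2.resize(f[135:245,140:240],None,fx=4,fy=4,interpolation=cv2.INTER_CUBIC)
b=cv2.resize(f[150:240,290:405],None,fx=3.4,fy=3.4,interpolation=cv2.INTER_CUBIC)
c=np.zeros((440,800,3),np.uint8); c[:,:400]=a; c[:b.shape[0],405:405+b.shape[1]]=b
cv2.imwrite('pics/crop1.png',c)
E
```

```text
(no output)
```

View pics/crop1.png

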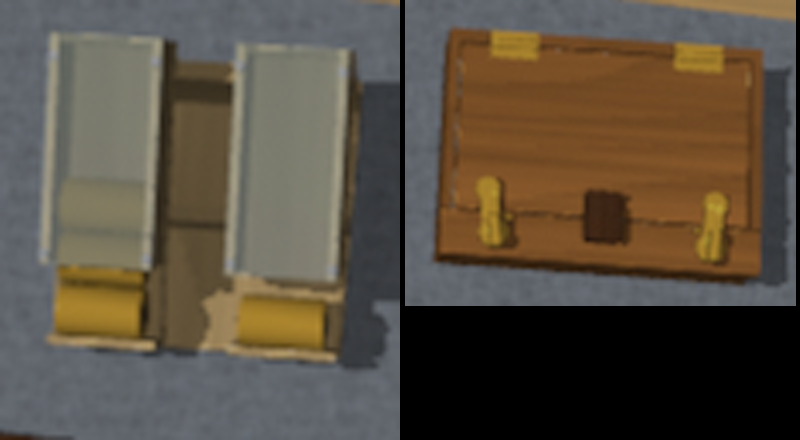

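Left track: a roll at the stop (98,312), another right behind it, and possibly a third under the hood. Right track: one roll (280,322). Both buttons point back over the lid. Next I'll compute rough poses and then move to a close wrist view.

```bash
cat >> h.py <<'E'
def goto(x,y,z,yaw=None):
    """tool-axis shift (mm) and turn (rad) needed to bring TCP to x,y,z with closing axis at world angle yaw (deg)"""
    st=r.state(); M=R.from_quat(st['tool_rot']).as_matrix(); p=np.array(st['tcp_pos'])
    # tool down: M ~ [c s;s -c], closing axis angle
    cur=np.degrees(np.arctan2(M[1,1],M[0,1])); t=0
    if yaw is not None:
        t=(yaw-cur+90)%180-90; t=-np.radians(t)
    d=M.T@(np.array([x,y,z])-p)
    print('tcp',p.round(1),'closing deg',round(cur,1),'shift m',(d/1000).round(4),'turn',round(t,3),'j',np.array(st['joints']).round(2),'w',round(st['width'],2),'gf',round(st['grasp_force'],1),'ft',np.round(st['ft_force'],1),'t',round(st['clock'],1))
    return d,t
E
python3 - <<'E'
from h import *
s=snap('top'); C=lambda u,v,z:ray(s,(u-405)/3.4+290,v/3.4+150,z)[:2].round(1)
A=lambda u,v,z:ray(s,u/4+140,v/4+135,z)[:2].round(1)
for n,q in dict(RL=(451,28,56),RR=(763,48,56),FL=(440,258,56),FR=(760,274,56),tab=(605,216,63),bLend=(488,178,61),bLfront=(493,243,61),bRend=(716,194,61),bRf=(711,259,61)).items(): print(n,C(*q))
print('rollL',A(98,312,60),'rollR',A(281,322,60),A(55,310,50),A(142,314,50))
w=snap('wrist'); M=R.from_quat(r.state()['tool_rot']).as_matrix()
print(M.T@(np.array(w['xyz'])-r.state()['tcp_pos']), (M.T@rot(w)).round(2), w['vfov'])
goto(400,-200,200)
E
```

```text
RL [600.1 -87.6]
RR [ 614.5 -325.3]
FL [422.9 -98.3]
FR [ 441.  -333.9]
tab [ 468.4 -215.5]
bLend [ 486.3 -127. ]
bLfront [ 438.2 -135.6]
bRend [ 495.8 -296.3]
bRf [ 446.7 -296. ]
rollL [411.4 245. ] rollR [419.7 129.7] [410.6 274.6] [415.1 219.3]
[  67.89617809    0.37594498 -142.46832571] [[ 0.   -0.96 -0.27]
 [ 1.    0.   -0.  ]
 [ 0.   -0.27  0.96]] 69.40447411163001
tcp [ 262.6 -566.8  230.7] closing deg -65.1 shift m [ 0.2788 -0.275   0.0311] turn 0 j [-1.24  0.28 -0.03  1.27 -0.    1.47] w 1.0 gf 0.0 ft [-0.3  0.   0. ] t 0.2
```

Request:
{"name": "play_rows", "arguments": {
  "targets": [
    [0, 0, 0, 0.0935, 0.0854],
    [0, 0, 0, 0.0935, 0.0854],
    [0, 0, 0, 0.0935, 0.0854],
    [0, 0, 0, 0.0935, 0.0854]
  ]
}}

```text
clock: 0.58
tcp_pos: [262.7, -567.0, 231.1]
tool_rot: [1.0, 0.028, -0.0, -0.0]
ft_force: [-0.4, -0.2, -0.8]
width: 0.997
grasp_force: 0.0
```

```bash
python3 - <<'E'
from h import *
goto(445,-136,190,93.5)
E
```

```text
tcp [ 262.7 -567.   231.1] closing deg -86.8 shift m [ 0.2059 -0.4202  0.0412] turn -0.006 j [-1.24  0.28 -0.03  1.27 -0.    1.85] w 1.0 gf 0.0 ft [-0.4 -0.2 -0.8] t 0.6
```

Request:
{"name": "play_rows", "arguments": {
  "targets": [
    [0.0, 0, 0, -0.121, 0.0854],
    [0, 0, 0, -0.121, 0.0854],
    [0, 0, 0, -0.121, 0.0854],
    [0, 0, 0, -0.121, 0.0854],
    [0, 0, 0, -0.121, 0.0854]
  ]
}}

```text
clock: 1.0
tcp_pos: [262.6, -567.0, 231.1]
tool_rot: [0.944, 0.329, 0.0, -0.0]
ft_force: [-0.3, 0.2, -0.8]
width: 1.002
grasp_force: 0.0
```

Request:
{"name": "play_rows", "arguments": {
  "targets": [
    [0.0, 0, 0, -0.121, 0.0854],
    [0, 0, 0, -0.121, 0.0854],
    [0, 0, 0, -0.121, 0.0854],
    [0, 0, 0, -0.121, 0.0854],
    [0, 0, 0, -0.121, 0.0854]
  ]
}}

```text
clock: 1.42
tcp_pos: [262.6, -567.0, 231.1]
tool_rot: [0.803, 0.595, 0.0, -0.0]
ft_force: [-0.8, 0.5, -0.2]
width: 0.997
grasp_force: 0.0
```

Request:
{"name": "play_rows", "arguments": {
  "targets": [
    [0.0, 0, 0, -0.121, 0.0854],
    [0, 0, 0, -0.121, 0.0854],
    [0, 0, 0, -0.121, 0.0854],
    [0, 0, 0, -0.121, 0.0854],
    [0, 0, 0, -0.121, 0.0854]
  ]
}}

```text
clock: 1.83
tcp_pos: [262.6, -567.0, 231.1]
tool_rot: [0.59, 0.808, 0.0, -0.0]
ft_force: [0.2, 0.4, -0.4]
width: 1.005
grasp_force: 0.0
```

Request:
{"name": "play_rows", "arguments": {
  "targets": [
    [0.0, 0, 0, -0.121, 0.0854],
    [0, 0, 0, -0.121, 0.0854],
    [0, 0, 0, -0.121, 0.0854],
    [0, 0, 0, -0.121, 0.0854],
    [0, 0, 0, -0.121, 0.0854]
  ]
}}

```text
clock: 2.25
tcp_pos: [262.6, -567.0, 231.1]
tool_rot: [0.322, 0.947, 0.0, -0.0]
ft_force: [-0.0, 0.1, -0.2]
width: 1.002
grasp_force: 0.0
```

Request:
{"name": "play_rows", "arguments": {
  "targets": [
    [0.0, 0, 0, -0.121, 0.0854],
    [0, 0, 0, -0.121, 0.0854],
    [0, 0, 0, -0.121, 0.0854],
    [0, 0, 0, -0.121, 0.0854],
    [0, 0, 0, -0.121, 0.0854]
  ]
}}

```text
clock: 2.67
tcp_pos: [262.6, -567.0, 231.1]
tool_rot: [0.025, 1.0, 0.0, -0.0]
ft_force: [-0.1, 0.1, 0.2]
width: 0.998
grasp_force: 0.0
```

Request:
{"name": "play_rows", "arguments": {
  "targets": [
    [0.0, 0, 0, -0.121, 0.0854]
  ]
}}

```text
clock: 2.75
tcp_pos: [262.6, -567.0, 231.1]
tool_rot: [-0.035, 0.999, 0.0, -0.0]
ft_force: [-0.4, 0.4, -0.2]
width: 1.0
grasp_force: 0.0
```

```bash
python3 - <<'E'
from h import *
goto(440,-215,230,93.5)
E
```

```text
tcp [ 262.6 -567.   231.1] closing deg 94.0 shift m [-0.2016  0.3387  0.0012] turn 0.009 j [-1.24  0.28 -0.03  1.27 -0.   -1.31] w 1.0 gf 0.0 ft [-0.4  0.4 -0.2] t 2.8
```

Request:
{"name": "play_rows", "arguments": {
  "targets": [
    [-0.02, 0.034, 0, 0.009, 0.0854],
    [-0.02, 0.034, 0, 0, 0.0854],
    [-0.02, 0.034, 0, 0, 0.0854],
    [-0.02, 0.034, 0, 0, 0.0854],
    [-0.02, 0.034, 0, 0, 0.0854]
  ]
}}

```text
clock: 3.17
tcp_pos: [353.2, -390.0, 231.2]
tool_rot: [-0.027, 1.0, 0.0, 0.0]
ft_force: [0.6, -0.3, -0.5]
width: 1.001
grasp_force: 0.0
```

Request:
{"name": "play_rows", "arguments": {
  "targets": [
    [-0.02, 0.034, 0, 0, 0.0854],
    [-0.02, 0.034, 0, 0, 0.0854],
    [-0.02, 0.034, 0, 0, 0.0854],
    [-0.02, 0.034, 0, 0, 0.0854],
    [-0.02, 0.034, 0, 0, 0.0854]
  ]
}}

```text
clock: 3.58
tcp_pos: [443.8, -214.6, 231.5]
tool_rot: [-0.027, 1.0, -0.0, 0.0]
ft_force: [0.6, -0.0, -1.0]
width: 0.999
grasp_force: 0.0
```

Request:
{"name": "play_rows", "arguments": {
  "targets": [
    [0, 0, 0, 0, 0.0854]
  ]
}}

```text
clock: 3.67
tcp_pos: [445.1, -210.9, 231.4]
tool_rot: [-0.031, 1.0, 0.001, 0.001]
ft_force: [0.1, -0.4, 1.3]
width: 1.001
grasp_force: 0.0
```

```bash
python3 - <<'E'
from h import *
w=snap('wrist','w1'); goto(440,-215,230,93.5)
E
```

```text
tcp [ 444.2 -213.4  231.3] closing deg 93.5 shift m [ 0.0043 -0.0013  0.0013] turn 0.0 j [-0.58  0.04 -0.3   1.22  0.   -0.64] w 1.0 gf 0.0 ft [-0.6 -0.  -0.1] t 3.7
```

View pics/w1.png

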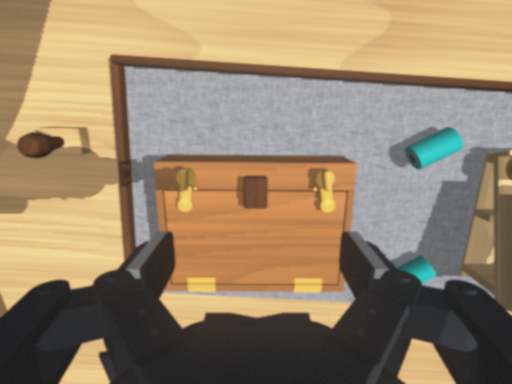

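The wrist view shows the right button at about (185,190), the left button at about (326,190), the tab at (256,192), and the hinges at the bottom. I'll measure these with colour masks.

```bash
python3 - <<'E'
from h import *
w=snap('wrist'); f=w['frame']; hsv=cv2.cvtColor(f,cv2.COLOR_BGR2HSV)
m=cv2.inRange(hsv,(19,110,90),(32,255,255)); m[:150]=0; m[300:]=0
n,l,st,c=cv2.connectedComponentsWithStats(m)
for i in range(1,n):
    if st[i,4]>40:
        x,y,a,b,_=st[i]; print(st[i],c[i].round(1),'top',ray(w,x+a/2,y,60)[:2].round(1),'bottom',ray(w,x+a/2,y+b,58)[:2].round(1))
        pts=np.argwhere(l==i)[:,::-1].astype(np.float32); print('  rect',cv2.minAreaRect(pts))
for q in ((256,192,63),(185,170,79),(326,170,79),(244,177,63),(268,177,63),(244,208,63),(268,208,63),(172,291,56),(346,291,56)): print(q,ray(w,*q)[:2].round(1))
cv2.imwrite('pics/w1c.png',cv2.resize(f[145:225,145:365],None,fx=3.6,fy=3.6,interpolation=cv2.INTER_CUBIC))
E
```

```text
[180 170  18  43 530] [188.2 190.4] top [ 447.6 -292. ] bottom [ 501.5 -292.7]
  rect ((188.5, 191.0), (42.0, 17.0), 90.0)
[319 172  19  41 546] [328.6 191.2] top [ 440.1 -130.7] bottom [ 491.1 -123.5]
  rect ((327.96435546875, 192.00128173828125), (40.331424713134766, 17.203317642211914), 87.95458984375)
[190 279  28  13 354] [203.6 285. ] top [ 591.  -273.2] bottom [ 612.1 -273.4]
  rect ((203.5, 285.0), (12.0, 27.0), 90.0)
[297 279  27  14 374] [310.  285.5] top [ 582.6 -135.4] bottom [ 605.  -132.4]
  rect ((310.0, 285.5), (13.0, 26.0), 90.0)
(256, 192, 63) [ 468.5 -213.1]
(185, 170, 79) [ 443.5 -291.8]
(326, 170, 79) [ 434.1 -139. ]
(244, 177, 63) [ 451.3 -228. ]
(268, 177, 63) [ 449.6 -200.4]
(244, 208, 63) [ 489.2 -226.2]
(268, 208, 63) [ 487.4 -197.7]
(172, 291, 56) [ 614.6 -316.2]
(346, 291, 56) [600.5 -85. ]
```

View pics/w1c.png

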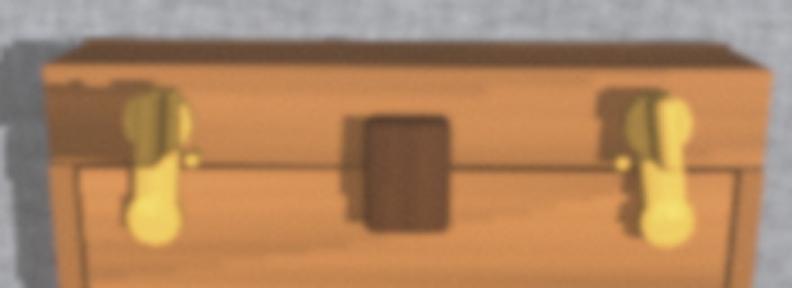

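```bash
python3 - <<'E'
from h import *
w=snap('wrist')
P=lambda u,v,z:ray(w,145+u/3.6,145+v/3.6,z)[:2].round(1)
for n,q in dict(FR=(43,66,56),FL=(771,71,56),wR=(160,125,75),wL=(655,125,75),eR=(155,247,61),eL=(668,249,61),tabfront=(407,116,68),tabL=(449,170,70),tabR=(363,170,70)).items(): print(n,P(*q))
E
```

```text
FR [ 442.1 -331.9]
FL [429.8 -96.9]
wR [ 454.5 -289.9]
wL [ 445.5 -137.3]
eR [ 500.5 -295.1]
eL [ 491.  -123.7]
tabfront [ 448.8 -213.8]
tabL [ 465.2 -199.4]
tabR [ 466.8 -226.7]
```

```bash
python3 - <<'E'
from h import *
goto(447,-135,110,93.3)
E
```

```text
tcp [ 443.4 -216.2  231.3] closing deg 93.2 shift m [-0.0082  0.0809  0.1213] turn -0.001 j [-0.58  0.04 -0.3   1.22 -0.   -0.64] w 1.0 gf 0.0 ft [ 0.1  1.1 -0.3] t 3.8
```

Request:
{"name": "play_rows", "arguments": {
  "targets": [
    [-0.002, 0.02, 0.03, 0, 0.04],
    [-0.002, 0.02, 0.03, 0, 0.04],
    [-0.002, 0.02, 0.03, 0, 0.04],
    [-0.002, 0.021, 0.031, 0, 0.04],
    [0, 0, 0, -0.1, 0.04]
  ]
}}

```text
clock: 4.23
tcp_pos: [440.5, -131.6, 104.0]
tool_rot: [-0.078, 0.997, 0.004, -0.006]
ft_force: [-0.4, 0.2, -0.7]
width: 0.47
grasp_force: 0.0
```

Request:
{"name": "play_rows", "arguments": {
  "targets": [
    [0, 0, 0, -0.08, 0.04],
    [0, 0, 0.02, 0, 0.04],
    [0, 0, 0, 0, 0.04],
    [0, 0, 0, 0, 0.04]
  ]
}}

```text
clock: 4.57
tcp_pos: [445.4, -135.9, 89.5]
tool_rot: [-0.116, 0.993, 0.001, -0.001]
ft_force: [0.1, 0.2, -0.2]
width: 0.467
grasp_force: 0.0
```

```bash
python3 - <<'E'
from h import *
w=snap('wrist','w2'); goto(447,-135,68,104)
E
```

```text
tcp [ 446.2 -136.1   90.3] closing deg 103.3 shift m [-0.001   0.0009  0.0223] turn -0.011 j [-0.43  0.12 -0.54  0.91 -0.   -0.67] w 0.47 gf 0.0 ft [0.8 0.3 0.2] t 4.6
```

View pics/w2.png

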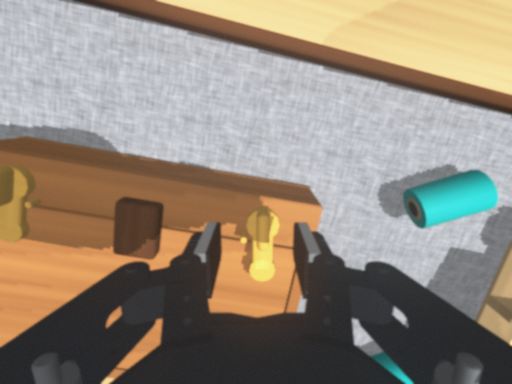

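The wing is centred between the fingers (wing at about (263,222)) and the bar lines up with the tool. I'll descend, grip and turn.

Request:
{"name": "play_rows", "arguments": {
  "targets": [
    [-0.001, 0.001, 0.011, 0, 0.04],
    [0, 0, 0.011, 0, 0.04],
    [0, 0, 0, 0, 0],
    [0, 0, 0, 0, 0],
    [0, 0, 0, 0, 0]
  ]
}}

```text
clock: 5.03
tcp_pos: [447.0, -131.8, 69.1]
tool_rot: [-0.117, 0.993, 0.003, 0.0]
ft_force: [-3.0, 2.9, 4.2]
width: 0.07
grasp_force: 60.1
```

Request:
{"name": "play_rows", "arguments": {
  "targets": [
    [0, 0, 0, 0, 0],
    [0, 0, 0, 0, 0],
    [0, 0, 0, 0, 0]
  ]
}}

```text
clock: 5.28
tcp_pos: [447.0, -131.9, 69.1]
tool_rot: [-0.118, 0.993, 0.003, 0.0]
ft_force: [-1.2, 5.1, 2.9]
width: 0.069
grasp_force: 59.8
```

Request:
{"name": "play_rows", "arguments": {
  "targets": [
    [0, 0, 0, -0.1, 0],
    [0, 0, 0, -0.1, 0],
    [0, 0, 0, 0, 0]
  ]
}}

```text
clock: 5.53
tcp_pos: [447.1, -132.1, 69.1]
tool_rot: [-0.218, 0.976, 0.002, 0.0]
ft_force: [-1.2, 4.9, 2.0]
width: 0.071
grasp_force: 59.8
```

Request:
{"name": "play_rows", "arguments": {
  "targets": [
    [0, 0, 0, -0.118, 0],
    [0, 0, 0, -0.118, 0],
    [0, 0, 0, -0.118, 0],
    [0, 0, 0, -0.118, 0],
    [0, 0, 0, -0.118, 0]
  ]
}}

```text
clock: 5.95
tcp_pos: [447.5, -132.6, 69.1]
tool_rot: [-0.493, 0.87, 0.001, 0.001]
ft_force: [-0.4, 4.1, 0.5]
width: 0.067
grasp_force: 59.5
```

Request:
{"name": "play_rows", "arguments": {
  "targets": [
    [0, 0, 0, -0.118, 0],
    [0, 0, 0, -0.118, 0],
    [0, 0, 0, -0.118, 0],
    [0, 0, 0, -0.118, 0],
    [0, 0, 0, -0.118, 0]
  ]
}}

```text
clock: 6.37
tcp_pos: [448.2, -132.7, 69.1]
tool_rot: [0.725, -0.689, -0.0, -0.002]
ft_force: [1.3, 4.5, -1.1]
width: 0.07
grasp_force: 59.3
```

Request:
{"name": "play_rows", "arguments": {
  "targets": [
    [0, 0, 0, -0.03, 0],
    [0, 0, 0, 0, 0]
  ]
}}

```text
clock: 6.53
tcp_pos: [448.2, -132.8, 69.1]
tool_rot: [0.733, -0.68, -0.0, -0.002]
ft_force: [1.5, 5.3, 0.1]
width: 0.07
grasp_force: 59.5
```

Request:
{"name": "play_rows", "arguments": {
  "targets": [
    [0, 0, 0, 0, 0.04],
    [0, 0, 0, 0, 0.04],
    [0, 0, 0, 0, 0.04],
    [0, 0, -0.02, 0, 0.04],
    [0, 0, -0.025, 0.116, 0.04]
  ]
}}

```text
clock: 6.95
tcp_pos: [445.5, -133.5, 112.2]
tool_rot: [-0.691, 0.723, 0.002, -0.001]
ft_force: [0.1, 0.6, 1.1]
width: 0.467
grasp_force: 0.0
```

Request:
{"name": "play_rows", "arguments": {
  "targets": [
    [0, 0, 0, 0.117, 0.04],
    [0, 0, 0, 0.117, 0.04],
    [0, 0, 0, 0.117, 0.04],
    [0, 0, 0, 0.117, 0.04],
    [0, 0, 0, 0.117, 0.04]
  ]
}}

```text
clock: 7.37
tcp_pos: [447.8, -134.6, 113.8]
tool_rot: [-0.452, 0.892, -0.001, -0.0]
ft_force: [0.5, -0.2, -0.5]
width: 0.466
grasp_force: 0.0
```

Request:
{"name": "play_rows", "arguments": {
  "targets": [
    [0, 0, 0, 0.117, 0.04],
    [0, 0, 0, 0.117, 0.04],
    [0, 0, 0, 0.117, 0.04],
    [0, 0, 0, 0.117, 0.04],
    [0, 0, 0, 0.117, 0.04]
  ]
}}

```text
clock: 7.78
tcp_pos: [447.7, -134.5, 113.7]
tool_rot: [-0.175, 0.985, -0.001, 0.0]
ft_force: [-0.6, 0.6, 0.6]
width: 0.468
grasp_force: 0.0
```

Request:
{"name": "play_rows", "arguments": {
  "targets": [
    [0, 0, 0, 0.116, 0.04],
    [0, 0, 0, 0.116, 0.04],
    [0, 0, 0, 0.116, 0.04],
    [0, 0, 0, 0.116, 0.04],
    [0, 0, 0, 0, 0.04]
  ]
}}

```text
clock: 8.2
tcp_pos: [447.8, -134.5, 113.7]
tool_rot: [0.054, 0.999, -0.001, 0.0]
ft_force: [-0.2, -0.9, 0.9]
width: 0.468
grasp_force: 0.0
```

```bash
python3 - <<'E'
from h import *
# right pivot: 160 mm along -y of the case from left pivot (447.5,-132.5)
goto(447.5+.0576*160,-132.5-159.7,90,84)
E
```

```text
tcp [ 447.8 -134.5  113.7] closing deg 83.8 shift m [-0.0258 -0.1558  0.0238] turn -0.003 j [-0.43  0.1  -0.51  0.96 -0.   -0.32] w 0.47 gf 0.0 ft [-0.2 -0.9  0.9] t 8.2
```

Request:
{"name": "play_rows", "arguments": {
  "targets": [
    [-0.005, -0.031, 0, 0, 0.04],
    [-0.005, -0.031, 0, 0, 0.04],
    [-0.005, -0.031, 0, 0, 0.04],
    [-0.005, -0.031, 0, 0, 0.04],
    [-0.006, -0.031, 0, 0, 0.04]
  ]
}}

```text
clock: 8.62
tcp_pos: [457.0, -292.6, 113.6]
tool_rot: [0.051, 0.999, -0.0, 0.0]
ft_force: [1.3, 1.0, 0.3]
width: 0.467
grasp_force: 0.0
```

Request:
{"name": "play_rows", "arguments": {
  "targets": [
    [0, 0, 0.012, 0, 0.04],
    [0, 0, 0.012, 0, 0.04],
    [0, 0, 0.012, 0, 0.04],
    [0, 0, 0.009, 0, 0.04],
    [0, 0, 0, 0, 0.04]
  ]
}}

```text
clock: 9.03
tcp_pos: [455.7, -290.0, 66.4]
tool_rot: [0.052, 0.999, 0.001, -0.002]
ft_force: [-1.6, -0.3, -0.1]
width: 0.466
grasp_force: 0.0
```

Request:
{"name": "play_rows", "arguments": {
  "targets": [
    [0, 0, 0, 0, 0],
    [0, 0, 0, 0, 0],
    [0, 0, 0, 0, 0],
    [0, 0, 0, 0, 0],
    [0, 0, 0, 0, 0]
  ]
}}

```text
clock: 9.45
tcp_pos: [457.8, -291.3, 69.3]
tool_rot: [0.052, 0.999, -0.001, 0.001]
ft_force: [-0.9, -1.1, 3.0]
width: 0.067
grasp_force: 60.4
```

Request:
{"name": "play_rows", "arguments": {
  "targets": [
    [0, 0, 0, 0.118, 0],
    [0, 0, 0, 0.118, 0],
    [0, 0, 0, 0.118, 0],
    [0, 0, 0, 0.118, 0],
    [0, 0, 0, 0.118, 0]
  ]
}}

```text
clock: 9.87
tcp_pos: [457.6, -291.9, 69.3]
tool_rot: [0.343, 0.939, -0.001, 0.001]
ft_force: [-0.8, -1.5, 2.2]
width: 0.07
grasp_force: 60.4
```

Request:
{"name": "play_rows", "arguments": {
  "targets": [
    [0, 0, 0, 0.118, 0],
    [0, 0, 0, 0.118, 0],
    [0, 0, 0, 0.118, 0],
    [0, 0, 0, 0.118, 0],
    [0, 0, 0, 0.118, 0]
  ]
}}

```text
clock: 10.28
tcp_pos: [457.1, -292.2, 69.3]
tool_rot: [0.602, 0.799, -0.002, 0.001]
ft_force: [-2.7, -2.6, 3.2]
width: 0.068
grasp_force: 60.5
```

Request:
{"name": "play_rows", "arguments": {
  "targets": [
    [0, 0, 0, 0.118, 0],
    [0, 0, 0, 0.118, 0],
    [0, 0, 0, 0, 0]
  ]
}}

```text
clock: 10.53
tcp_pos: [456.9, -292.2, 69.3]
tool_rot: [0.69, 0.724, -0.002, 0.001]
ft_force: [-3.0, -3.3, 5.7]
width: 0.071
grasp_force: 60.7
```

Request:
{"name": "play_rows", "arguments": {
  "targets": [
    [0, 0, 0, 0, 0.04],
    [0, 0, 0, 0, 0.04],
    [0, 0, 0, 0, 0.04],
    [0, 0, -0.03, 0, 0.04],
    [0, 0, -0.03, -0.118, 0.04]
  ]
}}

```text
clock: 10.95
tcp_pos: [455.4, -288.6, 126.5]
tool_rot: [0.644, 0.765, 0.001, -0.003]
ft_force: [0.0, -0.6, 0.5]
width: 0.466
grasp_force: 0.0
```

Request:
{"name": "play_rows", "arguments": {
  "targets": [
    [0, 0, 0, -0.118, 0.04],
    [0, 0, 0, -0.118, 0.04],
    [0, 0, 0, -0.118, 0.04],
    [0, 0, 0, -0.118, 0.04],
    [0, 0, 0, -0.118, 0.04]
  ]
}}

```text
clock: 11.37
tcp_pos: [457.5, -290.2, 128.2]
tool_rot: [0.392, 0.92, 0.001, 0.0]
ft_force: [1.0, 0.6, -0.3]
width: 0.474
grasp_force: 0.0
```

Request:
{"name": "play_rows", "arguments": {
  "targets": [
    [0, 0, 0, -0.118, 0.04],
    [0, 0, 0, -0.118, 0.04],
    [0, 0, 0, -0.118, 0.04],
    [0, 0, 0, -0.118, 0.04],
    [0, 0, 0, -0.118, 0.04]
  ]
}}

```text
clock: 11.78
tcp_pos: [457.4, -290.2, 128.0]
tool_rot: [0.107, 0.994, 0.001, 0.0]
ft_force: [0.4, 0.3, -0.1]
width: 0.468
grasp_force: 0.0
```

Request:
{"name": "play_rows", "arguments": {
  "targets": [
    [0, 0, 0, -0.118, 0.04],
    [0, 0, 0, -0.118, 0.04],
    [0, 0, 0, -0.04, 0.04],
    [0, 0, 0, 0, 0.04]
  ]
}}

```text
clock: 12.12
tcp_pos: [457.4, -290.2, 128.0]
tool_rot: [-0.028, 1.0, 0.001, 0.0]
ft_force: [-0.4, 0.4, -1.0]
width: 0.469
grasp_force: 0.0
```

```bash
python3 - <<'E'
from h import *
# case axes refined: left pivot (447.5,-132.5), right (457,-291.5) -> yaw
L=np.array([447.7,-132.6]);Rr=np.array([457.3,-291.4]);y=(L-Rr)/np.linalg.norm(L-Rr);x=np.array([y[1],-y[0]])
print(np.linalg.norm(L-Rr),np.degrees(np.arctan2(x[1],x[0])),'centre',(L+Rr)/2+70*x,'tab',(L+Rr)/2+8*x)
t=(L+Rr)/2+8*x
goto(t[0],t[1],80,93.4)
snap('wrist','w3')
E
```

```text
159.08991168518511 3.459514409259961 centre [ 522.37243806 -207.77597352] tab [ 460.48542149 -211.51725412]
tcp [ 457.4 -290.2  128. ] closing deg 93.2 shift m [-0.0075  0.0784  0.0481] turn -0.004 j [-0.69  0.21 -0.34  1.02  0.   -0.74] w 0.47 gf 0.0 ft [-0.4  0.4 -1. ] t 12.1
```

View pics/w3.png

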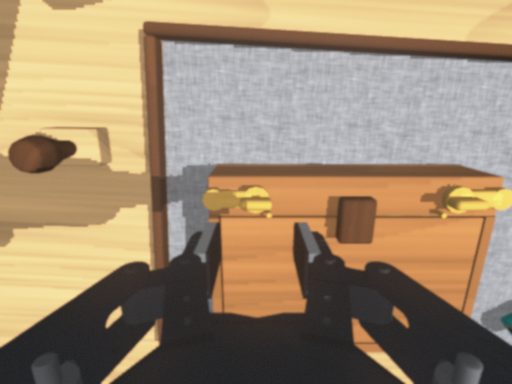

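Both buttons now lie along the rail (right at (237,200), left at (478,200)). Next is the tab at (357,220).

Request:
{"name": "play_rows", "arguments": {
  "targets": [
    [-0.002, 0.026, 0, 0, 0.055],
    [-0.003, 0.026, 0, 0, 0.055],
    [-0.003, 0.025, 0, 0, 0.055],
    [0, 0, 0.02, 0, 0.055],
    [0, 0, 0.02, 0, 0.055]
  ]
}}

```text
clock: 12.58
tcp_pos: [462.5, -212.6, 89.1]
tool_rot: [-0.027, 1.0, -0.001, 0.002]
ft_force: [0.3, -0.1, -0.7]
width: 0.641
grasp_force: 0.0
```

Request:
{"name": "play_rows", "arguments": {
  "targets": [
    [0, 0, 0.014, 0, 0.055],
    [0, 0, 0.014, 0, 0.055],
    [0, 0, 0, 0, 0.055],
    [0, 0, 0, 0, 0]
  ]
}}

```text
clock: 12.92
tcp_pos: [460.4, -212.8, 59.6]
tool_rot: [-0.027, 1.0, 0.001, -0.001]
ft_force: [0.1, -0.0, 0.3]
width: 0.52
grasp_force: 0.0
```

Request:
{"name": "play_rows", "arguments": {
  "targets": [
    [0, 0, 0, 0, 0],
    [0, 0, 0, 0, 0],
    [0, 0, 0, 0, 0],
    [0, 0, 0, 0, 0]
  ]
}}

```text
clock: 13.25
tcp_pos: [461.4, -211.0, 61.4]
tool_rot: [-0.027, 1.0, 0.003, 0.001]
ft_force: [-0.9, 7.5, 3.5]
width: 0.303
grasp_force: 59.1
```

```bash
python3 - <<'E'
from h import *
goto(460.5,-212.5,60,93.4)
n=18; th=np.linspace(0,1.95,n+1)
p=np.c_[-139*np.cos(th)+7*np.sin(th),139*np.sin(th)+7*np.cos(th)]
d=np.diff(p,axis=0); print((np.c_[-d[:,0],-d[:,1]]/1000).round(4).tolist())
E
```

```text
tcp [ 461.4 -211.    61.4] closing deg 93.1 shift m [ 0.001  -0.0015  0.0014] turn -0.005 j [-0.56  0.23 -0.49  0.86  0.01 -0.61] w 0.3 gf 59.1 ft [-0.9  7.5  3.5] t 13.2
[[-0.0016, -0.015], [-0.0032, -0.0147], [-0.0048, -0.0143], [-0.0063, -0.0137], [-0.0077, -0.0129], [-0.0091, -0.012], [-0.0103, -0.011], [-0.0114, -0.0098], [-0.0124, -0.0085], [-0.0133, -0.0071], [-0.014, -0.0056], [-0.0145, -0.0041], [-0.0149, -0.0025], [-0.015, -0.0009], [-0.0151, 0.0008], [-0.0149, 0.0024], [-0.0145, 0.004], [-0.014, 0.0055]]
```

Request:
{"name": "play_rows", "arguments": {
  "targets": [
    [-0.0016, 0.001, -0.015, 0, 0],
    [-0.0032, 0, -0.0147, 0, 0],
    [-0.0048, 0, -0.0143, 0, 0],
    [-0.0063, 0, -0.0137, 0, 0]
  ]
}}

```text
clock: 13.58
tcp_pos: [479.5, -210.0, 118.9]
tool_rot: [-0.027, 1.0, 0.002, 0.003]
ft_force: [9.2, 4.1, -12.0]
width: 0.303
grasp_force: 59.6
```

Request:
{"name": "play_rows", "arguments": {
  "targets": [
    [-0.0077, 0, -0.0129, 0, 0],
    [-0.0091, 0, -0.012, 0, 0],
    [-0.0103, 0, -0.011, 0, 0],
    [-0.0114, 0, -0.0098, 0, 0],
    [-0.0124, 0, -0.0085, 0, 0]
  ]
}}

```text
clock: 14.0
tcp_pos: [527.6, -207.3, 171.7]
tool_rot: [-0.027, 1.0, 0.002, -0.0]
ft_force: [1.7, 2.6, -10.8]
width: 0.291
grasp_force: 59.5
```

Request:
{"name": "play_rows", "arguments": {
  "targets": [
    [-0.0133, 0, -0.0071, 0, 0],
    [-0.014, 0, -0.0056, 0, 0],
    [-0.0145, 0, -0.0041, 0, 0],
    [-0.0149, 0, -0.0025, 0, 0],
    [-0.015, 0, -0.0009, 0, 0]
  ]
}}

```text
clock: 14.42
tcp_pos: [598.6, -203.6, 192.9]
tool_rot: [-0.026, 1.0, 0.001, -0.001]
ft_force: [-1.3, 3.0, -0.9]
width: 0.279
grasp_force: 58.8
```

Request:
{"name": "play_rows", "arguments": {
  "targets": [
    [-0.0151, 0, 0.0008, 0, 0],
    [-0.0149, 0, 0.0024, 0, 0],
    [-0.0145, 0, 0.004, 0, 0],
    [-0.014, 0, 0.0055, 0, 0],
    [0, 0, 0, 0, 0]
  ]
}}

```text
clock: 14.83
tcp_pos: [660.4, -202.0, 180.3]
tool_rot: [-0.027, 1.0, -0.0, 0.002]
ft_force: [-0.1, 0.7, -0.9]
width: 0.005
grasp_force: 0.0
```

```bash
python3 - <<'E'
from h import *
t=snap('scene')['frame']
a=cv2.resize(t[140:330,110:400],None,fx=2.7,fy=2.7,interpolation=cv2.INTER_CUBIC)
cv2.imwrite('pics/c4.png',a[:,:800])
E
```

```text
(no output)
```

View pics/c4.png

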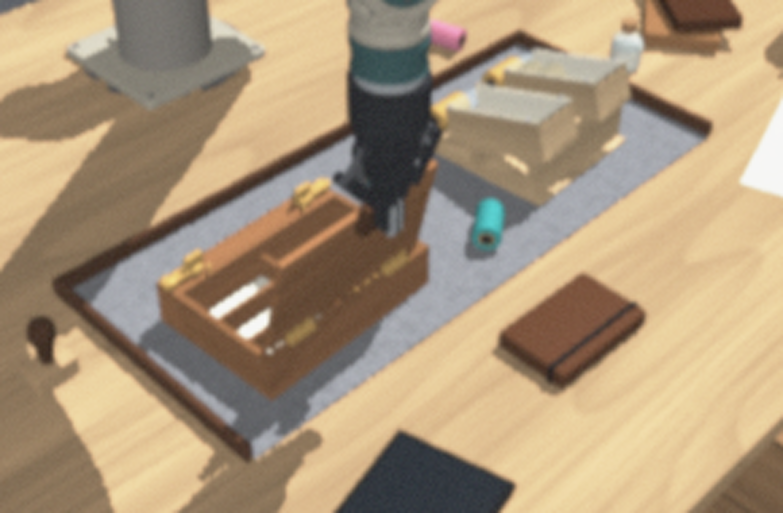

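The lid is open and standing up. The fingers slipped off the bar at the very end. I'll rise straight up, move back over the case and check.

Request:
{"name": "play_rows", "arguments": {
  "targets": [
    [0, 0, -0.03, 0, 0.0854],
    [0, 0, -0.04, 0, 0.0854],
    [0, 0, -0.04, 0, 0.0854],
    [0.02, 0, 0, 0, 0.0854],
    [0.04, 0, 0, 0, 0.0854]
  ]
}}

```text
clock: 15.3
tcp_pos: [601.9, -206.6, 294.7]
tool_rot: [-0.027, 1.0, -0.002, 0.005]
ft_force: [-0.4, -1.3, -0.7]
width: 0.711
grasp_force: 0.0
```

Request:
{"name": "play_rows", "arguments": {
  "targets": [
    [0.04, 0, 0, 0, 0.0854],
    [0.04, 0, 0, 0, 0.0854],
    [0.04, 0, 0, 0, 0.0854],
    [0.01, 0, 0, 0, 0.0854],
    [0, 0, 0, 0, 0.0854]
  ]
}}

```text
clock: 15.72
tcp_pos: [464.7, -211.8, 290.8]
tool_rot: [-0.025, 1.0, -0.0, 0.0]
ft_force: [0.1, 0.6, -1.2]
width: 1.002
grasp_force: 0.0
```

```bash
python3 - <<'E'
from h import *
snap('wrist','w5'); goto(522,-208,250,93.4)
E
```

```text
tcp [ 467.  -212.2  290.9] closing deg 92.9 shift m [-0.0551  0.0014  0.041 ] turn -0.008 j [-0.55  0.05 -0.17  1.35  0.   -0.6 ] w 1.0 gf 0.0 ft [ 0.1 -0.1  0.2] t 15.8
```

View pics/w5.png

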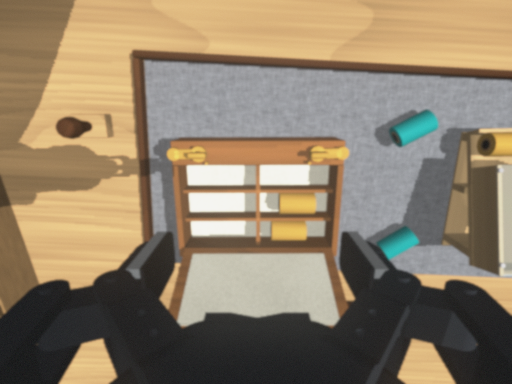

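The lid is fully open. The stored rolls sit in the left column's middle and rear bays, at (297,203) and (290,231). Empty bays are front-left (297,175) and all three in the right column. Now to the rack.

Request:
{"name": "play_rows", "arguments": {
  "targets": [
    [0.003, 0.04, 0, 0, 0.0854],
    [0.003, 0.04, 0, 0, 0.0854],
    [0.003, 0.04, 0, 0, 0.0854],
    [0.003, 0.04, 0, 0, 0.0854],
    [0.003, 0.04, 0, 0, 0.0854]
  ]
}}

```text
clock: 16.18
tcp_pos: [443.7, -11.4, 290.4]
tool_rot: [-0.026, 1.0, 0.0, 0.001]
ft_force: [1.1, 1.1, -0.7]
width: 1.006
grasp_force: 0.0
```

Request:
{"name": "play_rows", "arguments": {
  "targets": [
    [0.003, 0.04, 0.01, 0, 0.0854],
    [0.003, 0.04, 0.01, 0, 0.0854],
    [0.003, 0.04, 0.01, 0, 0.0854],
    [0.003, 0.04, 0.01, 0, 0.0854],
    [0.003, 0.04, 0.01, 0, 0.0854]
  ]
}}

```text
clock: 16.6
tcp_pos: [417.8, 188.8, 240.1]
tool_rot: [-0.027, 1.0, 0.0, 0.001]
ft_force: [3.0, -0.0, -0.7]
width: 0.996
grasp_force: 0.0
```

Request:
{"name": "play_rows", "arguments": {
  "targets": [
    [0, 0, 0, 0, 0.0854],
    [0, 0, 0, 0, 0.0854]
  ]
}}

```text
clock: 16.77
tcp_pos: [417.0, 188.5, 239.4]
tool_rot: [-0.029, 1.0, -0.0, -0.0]
ft_force: [0.6, 1.1, 0.4]
width: 0.998
grasp_force: 0.0
```

```bash
python3 - <<'E'
from h import *
w=snap('wrist','w6'); goto(410,187,230,94)
f=w['frame']; hsv=cv2.cvtColor(f,cv2.COLOR_BGR2HSV)
m=cv2.inRange(hsv,(17,130,80),(32,255,255))
n,l,st,c=cv2.connectedComponentsWithStats(m)
for i in range(1,n):
    if st[i,4]>150:
        q=cv2.minAreaRect(np.argwhere(l==i)[:,::-1].astype(np.float32)); print(st[i],q,ray(w,*q[0],50)[:2].round(1))
E
```

```text
tcp [417.5 187.2 239.8] closing deg 93.2 shift m [0.0075 0.0002 0.0098] turn -0.013 j [ 0.28 -0.03 -0.36  1.24 -0.    0.22] w 1.0 gf 0.0 ft [0.2 0.7 0.5] t 16.8
[ 189  158   46   25 1114] ((211.5, 170.0), (24.0, 45.0), 90.0) [422.6 133.1]
[ 285  158   45   37 1600] ((307.0, 176.0), (36.0, 44.0), 90.0) [423.2 250.4]
[  0 173  25  15 321] ((12.0, 180.0), (14.0, 24.0), 90.0) [ 449.8 -112.4]
[  0 221  32  24 648] ((15.5, 232.5), (23.0, 31.0), 90.0) [ 520.9 -120.5]
[  0 252  37  22 635] ((18.0, 262.5), (21.0, 36.0), 90.0) [ 565.1 -124.8]
```

View pics/w6.png

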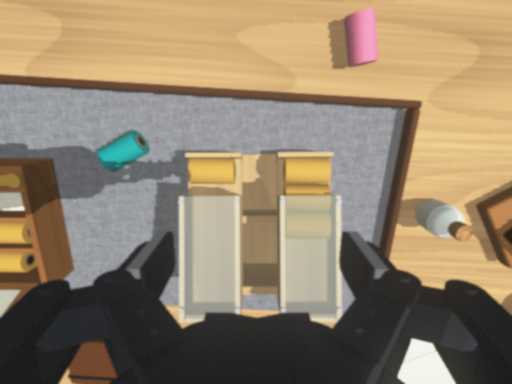

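The two pickable rolls are at the stops: right (211,170), left (307,170). Both are gold, and the turquoise (123,150) and pink (361,38) ones are not mine. Another roll waits behind the left one at (307,188), possibly with one more under the hood at (307,220).

```bash
python3 - <<'E'
from h import *
w=snap('wrist')
a=ray(w,211.5,170,43);b=ray(w,307.5,170,43);print(a,b,np.linalg.norm(a-b),np.degrees(np.arctan2(-(b-a)[0],(b-a)[1])))
for q in ((189,170),(235,170),(285,170),(330,170)): print(ray(w,*q,45)[:2].round(1))
t=snap('top')
print('top',ray(t,98/4+140,312/4+135,50)[:2],ray(t,281/4+140,322/4+135,50)[:2])
goto(*b[:2],100,93.7)
E
```

```text
[424.84366921 130.57561535  43.        ] [418.05792195 250.35211397  43.        ] 119.96856249691727 3.2425352440037916
[426. 103.]
[422.7 160. ]
[419.2 222. ]
[416.1 277.9]
top [412.83380806 247.27046682] [421.22705239 130.95158972]
tcp [418.  185.6 240.3] closing deg 93.0 shift m [-0.0033  0.0646  0.1403] turn -0.012 j [ 0.28 -0.03 -0.36  1.24 -0.    0.22] w 1.0 gf 0.0 ft [ 0.9 -0.1  0.8] t 16.9
```

```bash
python3 - <<'E'
from h import *
goto(423,131,100,93.5); goto(416,248.5,100,93.5)
E
```

```text
tcp [418.  185.6 240.3] closing deg 93.0 shift m [-0.002  -0.0548  0.1403] turn -0.008 j [ 0.28 -0.03 -0.36  1.24 -0.    0.22] w 1.0 gf 0.0 ft [ 0.9 -0.1  0.8] t 16.9
tcp [418.  185.6 240.3] closing deg 93.0 shift m [-0.0012  0.0629  0.1403] turn -0.008 j [ 0.28 -0.03 -0.36  1.24 -0.    0.22] w 1.0 gf 0.0 ft [ 0.9 -0.1  0.8] t 16.9
```

Request:
{"name": "play_rows", "arguments": {
  "targets": [
    [-0.001, -0.014, 0.035, -0.008, 0.08],
    [-0.001, -0.014, 0.035, 0, 0.08],
    [0, -0.014, 0.035, 0, 0.08],
    [0, -0.013, 0.035, 0, 0.08],
    [0, 0, 0.01, 0, 0.08]
  ]
}}

```text
clock: 17.33
tcp_pos: [418.9, 127.4, 85.6]
tool_rot: [-0.028, 1.0, -0.001, -0.004]
ft_force: [-1.4, 0.3, 0.3]
width: 0.936
grasp_force: 0.0
```

Request:
{"name": "play_rows", "arguments": {
  "targets": [
    [0, 0, 0.015, 0, 0.08],
    [0, 0, 0.015, 0, 0.08],
    [0, 0, 0.015, 0, 0.08],
    [0, 0, 0.012, 0, 0.08],
    [0, 0, 0, 0, 0.08]
  ]
}}

```text
clock: 17.75
tcp_pos: [421.7, 130.2, 31.9]
tool_rot: [-0.029, 1.0, 0.0, -0.001]
ft_force: [-0.4, -0.2, 0.3]
width: 0.939
grasp_force: 0.0
```

Request:
{"name": "play_rows", "arguments": {
  "targets": [
    [0, 0, 0, 0, 0.08],
    [0, 0, 0, 0, 0],
    [0, 0, 0, 0, 0],
    [0, 0, 0, 0, 0],
    [0, 0, 0, 0, 0]
  ]
}}

```text
clock: 18.17
tcp_pos: [423.8, 131.2, 34.5]
tool_rot: [-0.03, 1.0, 0.0, 0.002]
ft_force: [-0.8, -0.3, 4.6]
width: 0.62
grasp_force: 62.4
```

```bash
python3 - <<'E'
from h import *
snap('wrist','w7');goto(423,131,30,93.5)
E
```

```text
tcp [423.8 131.2  34.5] closing deg 93.5 shift m [ 0.0008 -0.0001  0.0045] turn -0.0 j [ 0.15  0.16 -0.64  0.76 -0.    0.09] w 0.62 gf 62.4 ft [-1.2 -0.2  4.6] t 18.2
```

View pics/w7.png

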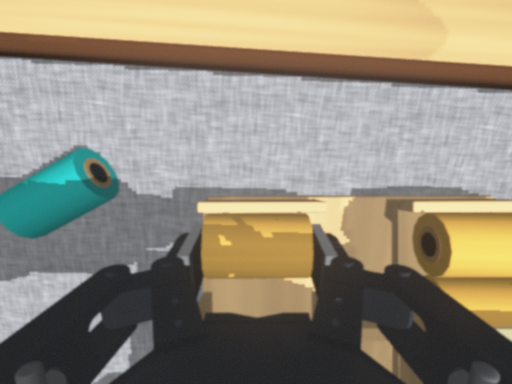

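```bash
cat >> h.py <<'E'
CX=np.array([.9983,.0576]); CY=np.array([-.0576,.9983]); CC=np.array([522.4,-208.1])
def case(x,y): return CC+x*CX+y*CY
E
python3 - <<'E'
from h import *
w=snap('wrist'); print('roll mid',ray(w,257,246,45),'top edge',ray(w,257,215,46),ray(w,257,278,46))
b=case(0,-57); print(b); goto(*b,120,93.3)
E
```

```text
roll mid [424.1723773 130.845101   45.       ] top edge [406.35846119 129.74400842  46.        ] [442.7652043  131.99103306  46.        ]
[ 525.6832 -265.0031]
tcp [423.8 131.2  34.5] closing deg 93.5 shift m [-0.0778 -0.4017 -0.0854] turn 0.003 j [ 0.15  0.16 -0.64  0.76 -0.    0.09] w 0.62 gf 62.4 ft [-0.1 -0.3  5.1] t 18.3
```

Request:
{"name": "play_rows", "arguments": {
  "targets": [
    [0, 0, -0.01, 0, 0],
    [0, 0, -0.02, 0, 0],
    [0, 0, -0.02, 0, 0],
    [0, 0, -0.02, 0, 0],
    [0, 0, -0.02, 0, 0]
  ]
}}

```text
clock: 18.68
tcp_pos: [421.9, 131.0, 124.6]
tool_rot: [-0.031, 1.0, 0.0, 0.0]
ft_force: [0.5, 0.3, -0.6]
width: 0.62
grasp_force: 63.1
```

Request:
{"name": "play_rows", "arguments": {
  "targets": [
    [-0.003, -0.015, 0, 0.003, 0],
    [-0.005, -0.03, 0, 0, 0],
    [-0.006, -0.03, 0, 0, 0],
    [-0.006, -0.03, 0, 0, 0],
    [-0.006, -0.03, 0, 0, 0]
  ]
}}

```text
clock: 19.1
tcp_pos: [456.3, -3.5, 124.0]
tool_rot: [-0.029, 1.0, -0.0, 0.001]
ft_force: [0.1, 0.6, -1.2]
width: 0.617
grasp_force: 63.2
```

Request:
{"name": "play_rows", "arguments": {
  "targets": [
    [-0.006, -0.03, 0, 0, 0],
    [-0.006, -0.03, 0, 0, 0],
    [-0.006, -0.03, 0, 0, 0],
    [-0.006, -0.03, 0, 0, 0],
    [-0.006, -0.03, 0, 0, 0]
  ]
}}

```text
clock: 19.52
tcp_pos: [494.8, -151.8, 123.9]
tool_rot: [-0.029, 1.0, -0.0, 0.0]
ft_force: [1.4, 0.1, 0.1]
width: 0.619
grasp_force: 63.2
```

Request:
{"name": "play_rows", "arguments": {
  "targets": [
    [-0.006, -0.03, 0, 0, 0],
    [-0.006, -0.03, 0, 0, 0],
    [-0.006, -0.03, 0, 0, 0],
    [-0.004, -0.027, 0, 0, 0],
    [0, 0, 0, 0, 0]
  ]
}}

```text
clock: 19.93
tcp_pos: [525.5, -271.3, 124.4]
tool_rot: [-0.027, 1.0, -0.002, 0.002]
ft_force: [1.5, 0.2, -0.3]
width: 0.619
grasp_force: 63.2
```

Request:
{"name": "play_rows", "arguments": {
  "targets": [
    [0, 0, 0, 0, 0],
    [0, 0, 0, 0, 0]
  ]
}}

```text
clock: 20.1
tcp_pos: [522.9, -265.3, 123.1]
tool_rot: [-0.029, 1.0, 0.0, -0.0]
ft_force: [0.4, -0.1, -0.1]
width: 0.617
grasp_force: 63.2
```

```bash
python3 - <<'E'
from h import *
b=case(0,-57); goto(*b,17,93.3); w=snap('wrist','w8')
for x in (-53,-25,-20,20,25,65): print(x,[np.round(proj(w,[*case(x,y),38])) for y in (-110,-3)])
E
```

```text
tcp [ 522.9 -265.3  123.1] closing deg 93.3 shift m [-0.0028  0.      0.1061] turn 0.0 j [-0.58  0.29 -0.25  1.03  0.   -0.64] w 0.62 gf 63.2 ft [ 0.4 -0.1 -0.1] t 20.1
-53 [array([192., 133.]), array([324., 133.])]
-25 [array([194., 167.]), array([322., 167.])]
-20 [array([194., 173.]), array([322., 173.])]
20 [array([197., 218.]), array([319., 218.])]
25 [array([197., 223.]), array([318., 223.])]
65 [array([200., 263.]), array([316., 263.])]
```

View pics/w8.png

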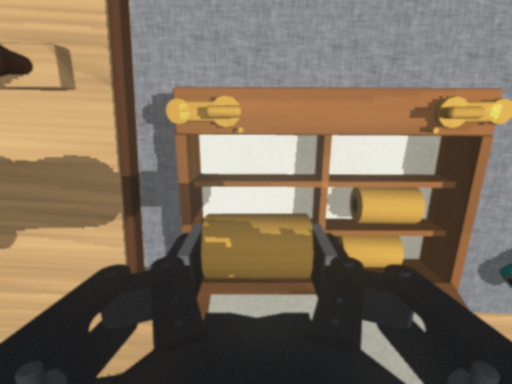

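```bash
python3 - <<'E'
from h import *
w=snap('wrist')
print('rail rear edge',proj(w,[*case(-53,-57),56]),'rail front',proj(w,[*case(-87,-57),56]),'rear hinge line',proj(w,[*case(77,57),56]),'pivots',proj(w,[*case(-70,80),66]),proj(w,[*case(-70,-80),66]))
f=w['frame']; g=f[:,225:300].mean(1).sum(1) # column profile above the held roll
print([(i,int(g[i])) for i in range(80,212,2)])
E
```

```text
rail rear edge (np.float64(256.8110105067103), np.float64(135.51346332937442)) rail front (np.float64(256.88247051540714), np.float64(87.17501153956734)) rear hinge line (np.float64(387.09825619061485), np.float64(286.5314345476125)) pivots (np.float64(453.80421397220357), np.float64(112.29702541120034)) (np.float64(223.75795064871826), np.float64(111.94984603412261))
[(80, 429), (82, 426), (84, 425), (86, 405), (88, 337), (90, 351), (92, 353), (94, 352), (96, 357), (98, 367), (100, 379), (102, 391), (104, 393), (106, 381), (108, 391), (110, 397), (112, 393), (114, 383), (116, 368), (118, 371), (120, 382), (122, 381), (124, 376), (126, 365), (128, 360), (130, 358), (132, 348), (134, 423), (136, 659), (138, 685), (140, 684), (142, 684), (144, 684), (146, 682), (148, 682), (150, 681), (152, 680), (154, 680), (156, 680), (158, 679), (160, 679), (162, 679), (164, 679), (166, 678), (168, 677), (170, 676), (172, 667), (174, 445), (176, 233), (178, 227), (180, 246), (182, 335), (184, 357), (186, 469), (188, 665), (190, 682), (192, 681), (194, 679), (196, 678), (198, 679), (200, 679), (202, 679), (204, 677), (206, 676), (208, 675), (210, 675)]
```

The picture shows that the bay block is centred near case x +12: the first partition's top is at v 181–187, which puts the front bay at case x -53 to -13. The middle-right bay is therefore case (12,-57).

Request:
{"name": "play_rows", "arguments": {
  "targets": [
    [-0.008, 0, 0.015, 0, 0],
    [-0.007, 0, 0.025, 0, 0],
    [0, 0, 0.025, 0, 0],
    [0, 0, 0.015, 0, 0],
    [0, 0, 0.01, 0, 0]
  ]
}}

```text
clock: 20.62
tcp_pos: [536.7, -262.5, 30.6]
tool_rot: [-0.03, 1.0, 0.001, -0.002]
ft_force: [-0.5, -0.6, -0.3]
width: 0.621
grasp_force: 63.2
```

Request:
{"name": "play_rows", "arguments": {
  "targets": [
    [0, 0, 0.008, 0, 0],
    [0, 0, 0.006, 0, 0],
    [0, 0, 0.001, 0, 0],
    [0, 0, 0, 0, 0],
    [0, 0, 0, 0, 0]
  ]
}}

```text
clock: 21.03
tcp_pos: [539.1, -265.4, 18.7]
tool_rot: [-0.029, 1.0, -0.0, 0.001]
ft_force: [0.7, 0.2, -1.1]
width: 0.617
grasp_force: 63.2
```

```bash
python3 - <<'E'
from h import *
goto(*case(12,-57),17,93.3)
E
```

```text
tcp [ 539.1 -265.4   18.7] closing deg 93.3 shift m [0.0013 0.0011 0.0017] turn 0.001 j [-0.57  0.42 -0.32  0.83  0.   -0.62] w 0.62 gf 63.2 ft [ 0.7  0.2 -1.1] t 21.0
```

Request:
{"name": "play_rows", "arguments": {
  "targets": [
    [0.001, 0.001, 0.002, 0, 0],
    [0, 0, 0, 0, 0.068],
    [0, 0, 0, 0, 0.068],
    [0, 0, 0, 0, 0.068],
    [0, 0, -0.015, 0, 0.068]
  ]
}}

```text
clock: 21.45
tcp_pos: [535.1, -262.7, 28.4]
tool_rot: [-0.029, 1.0, 0.001, -0.002]
ft_force: [0.0, -0.8, -0.6]
width: 0.795
grasp_force: 0.0
```

Request:
{"name": "play_rows", "arguments": {
  "targets": [
    [0, 0, -0.03, 0, 0.068],
    [0, 0, -0.03, 0, 0.068],
    [0, 0, -0.03, 0, 0.08],
    [0, 0, 0, 0, 0.08],
    [0, 0, 0, 0, 0.08]
  ]
}}

```text
clock: 21.87
tcp_pos: [539.3, -265.3, 123.6]
tool_rot: [-0.029, 1.0, -0.002, 0.003]
ft_force: [-0.4, -0.2, -0.2]
width: 0.937
grasp_force: 0.0
```

```bash
python3 - <<'E'
from h import *
w=snap('wrist'); f=w['frame']; hsv=cv2.cvtColor(f,cv2.COLOR_BGR2HSV)
m=cv2.inRange(hsv,(15,110,60),(32,255,255))
n,l,st,c=cv2.connectedComponentsWithStats(m)
for i in range(1,n):
    if st[i,4]>300:
        p=ray(w,*(st[i,:2]+st[i,2:4]/2),25)[:2]; d=p-CC; print(st[i],'case',(d@CX).round(1),(d@CY).round(1))
goto(416,248.5,120,93.5)
E
```

```text
[    0     0   124   183 16725] case -68.8 -219.4
[ 166   68   79   36 2071] case -73.2 -100.9
[ 431   68   81   42 2097] case -71.0 116.8
[ 351  167   82   45 2880] case 14.8 63.4
[ 225  169   83   43 2451] case 16.0 -50.0
[   0  207  129  116 7939] case 92.9 -248.1
[ 339  216   73   51 1968] case 66.7 54.7
[168 285  26  39 549] case 138.5 -136.7
[  67  335   53   49 1200] case 210.6 -238.6
tcp [ 537.8 -264.3  121.6] closing deg 93.3 shift m [0.0918 0.5191 0.0008] turn -0.003 j [-0.56  0.31 -0.23  1.03  0.   -0.62] w 0.94 gf 0.0 ft [-0.3 -0.5 -1.1] t 21.9
```

Roll 1 is in the right-middle bay. Next is the left stop.

Request:
{"name": "play_rows", "arguments": {
  "targets": [
    [0.0065, 0.037, 0, 0, 0.08],
    [0.0065, 0.037, 0, 0, 0.08],
    [0.0065, 0.037, 0, 0, 0.08],
    [0.0065, 0.037, 0, 0, 0.08],
    [0.0065, 0.037, 0, 0, 0.08]
  ]
}}

```text
clock: 22.33
tcp_pos: [491.7, -79.3, 118.7]
tool_rot: [-0.029, 1.0, 0.001, -0.002]
ft_force: [0.5, -0.1, 0.1]
width: 0.938
grasp_force: 0.0
```

Request:
{"name": "play_rows", "arguments": {
  "targets": [
    [0.0065, 0.037, 0, 0, 0.08],
    [0.0065, 0.037, 0, 0, 0.08],
    [0.0065, 0.037, 0, 0, 0.08],
    [0.0065, 0.037, 0, 0, 0.08],
    [0.0065, 0.037, 0, 0, 0.08]
  ]
}}

```text
clock: 22.75
tcp_pos: [448.4, 103.0, 119.0]
tool_rot: [-0.029, 1.0, -0.0, -0.002]
ft_force: [1.6, 0.2, -0.0]
width: 0.931
grasp_force: 0.0
```

Request:
{"name": "play_rows", "arguments": {
  "targets": [
    [0.0065, 0.037, 0, 0, 0.08],
    [0.0065, 0.037, 0, 0, 0.08],
    [0.0065, 0.037, 0, 0, 0.08],
    [0.0065, 0.037, 0, 0, 0.08],
    [0, 0, 0, 0, 0.08]
  ]
}}

```text
clock: 23.17
tcp_pos: [413.5, 252.4, 119.2]
tool_rot: [-0.033, 0.999, 0.001, -0.002]
ft_force: [1.0, -0.1, -0.1]
width: 0.935
grasp_force: 0.0
```

Request:
{"name": "play_rows", "arguments": {
  "targets": [
    [0, 0, 0, 0, 0.08],
    [0, 0, 0, 0, 0.08]
  ]
}}

```text
clock: 23.33
tcp_pos: [415.1, 247.2, 119.3]
tool_rot: [-0.029, 1.0, -0.001, -0.001]
ft_force: [0.1, 0.2, 0.2]
width: 0.938
grasp_force: 0.0
```

```bash
python3 - <<'E'
from h import *
goto(416,248.5,34,93.5)
w=snap('wrist'); f=w['frame']; hsv=cv2.cvtColor(f,cv2.COLOR_BGR2HSV)
m=cv2.inRange(hsv,(15,110,60),(32,255,255)); m[:130]=0;m[300:]=0
n,l,st,c=cv2.connectedComponentsWithStats(m)
for i in range(1,n):
    if st[i,4]>300:
        print(st[i],[ray(w,st[i,0]+st[i,2]/2,v,45)[:2].round(1) for v in (st[i,1],st[i,1]+st[i,3])])
E
```

```text
tcp [415.1 247.2 119.3] closing deg 93.4 shift m [-0.0012  0.0013  0.0853] turn -0.002 j [ 0.4   0.12 -0.47  0.98 -0.    0.34] w 0.94 gf 0.0 ft [0.1 0.2 0.2] t 23.3
[ 224  179   72   63 4378] [array([399.9, 248.4]), array([455.6, 251.9])]
[478 274  34  26 571] [array([474.3, 462.4]), array([500.9, 470.2])]
```

Request:
{"name": "play_rows", "arguments": {
  "targets": [
    [-0.002, 0.002, 0.02, 0, 0.08],
    [0, 0, 0.02, 0, 0.08],
    [0, 0, 0.02, 0, 0.08],
    [0, 0, 0.015, 0, 0.08],
    [0, 0, 0.01, 0, 0.08]
  ]
}}

```text
clock: 23.8
tcp_pos: [417.2, 247.7, 33.7]
tool_rot: [-0.028, 1.0, -0.001, -0.002]
ft_force: [-1.1, -0.6, -0.5]
width: 0.939
grasp_force: 0.0
```

Request:
{"name": "play_rows", "arguments": {
  "targets": [
    [0, 0, 0, 0, 0.08],
    [0, 0, 0, 0, 0],
    [0, 0, 0, 0, 0],
    [0, 0, 0, 0, 0],
    [0, 0, 0, 0, 0]
  ]
}}

```text
clock: 24.22
tcp_pos: [419.5, 250.2, 37.1]
tool_rot: [-0.029, 1.0, 0.0, 0.001]
ft_force: [0.2, -0.7, 3.2]
width: 0.616
grasp_force: 62.9
```

```bash
python3 - <<'E'
from h import *
goto(*case(-33,-57),124,93.3)
w=snap('wrist'); f=w['frame']; hsv=cv2.cvtColor(f,cv2.COLOR_BGR2HSV)
m=cv2.inRange(hsv,(15,110,60),(32,255,255))[:,230:290].sum(1)/255
print([(i,int(m[i])) for i in range(190,300,3)])
for v in (215,246,278): print(ray(w,257,v,45)[:2])
E
```

```text
tcp [419.5 250.2  37.1] closing deg 93.3 shift m [-0.0434 -0.5204 -0.0871] turn 0.0 j [ 0.41  0.23 -0.55  0.79 -0.    0.35] w 0.62 gf 62.9 ft [ 0.2 -0.7  3.2] t 24.2
[(190, 0), (193, 0), (196, 0), (199, 0), (202, 0), (205, 0), (208, 60), (211, 60), (214, 60), (217, 60), (220, 60), (223, 60), (226, 60), (229, 60), (232, 60), (235, 60), (238, 60), (241, 60), (244, 60), (247, 60), (250, 60), (253, 60), (256, 60), (259, 60), (262, 60), (265, 60), (268, 60), (271, 60), (274, 60), (277, 60), (280, 60), (283, 60), (286, 60), (289, 60), (292, 60), (295, 60), (298, 60)]
[403.5491771  248.92122037]
[421.31744052 249.96143082]
[440.964717   251.11164465]
```

Request:
{"name": "play_rows", "arguments": {
  "targets": [
    [0, 0, -0.01, 0, 0],
    [0, 0, -0.02, 0, 0],
    [0, 0, -0.02, 0, 0],
    [0, 0, -0.02, 0, 0],
    [0, 0, -0.02, 0, 0]
  ]
}}

```text
clock: 24.68
tcp_pos: [417.8, 250.0, 127.2]
tool_rot: [-0.029, 1.0, 0.0, 0.0]
ft_force: [0.5, 0.1, -0.9]
width: 0.616
grasp_force: 62.9
```

Request:
{"name": "play_rows", "arguments": {
  "targets": [
    [-0.001, -0.0175, 0, 0, 0],
    [-0.003, -0.0335, 0, 0, 0],
    [-0.003, -0.0335, 0, 0, 0],
    [-0.003, -0.0335, 0, 0, 0],
    [-0.003, -0.0335, 0, 0, 0]
  ]
}}

```text
clock: 25.1
tcp_pos: [439.9, 98.4, 126.6]
tool_rot: [-0.03, 1.0, 0.0, 0.001]
ft_force: [0.9, 0.2, -0.1]
width: 0.616
grasp_force: 63.0
```

Request:
{"name": "play_rows", "arguments": {
  "targets": [
    [-0.003, -0.0335, 0, 0, 0],
    [-0.003, -0.0335, 0, 0, 0],
    [-0.003, -0.0335, 0, 0, 0],
    [-0.003, -0.0335, 0, 0, 0],
    [-0.003, -0.0335, 0, 0, 0]
  ]
}}

```text
clock: 25.52
tcp_pos: [464.7, -68.3, 126.6]
tool_rot: [-0.029, 1.0, 0.0, 0.0]
ft_force: [0.9, 0.5, -0.6]
width: 0.62
grasp_force: 63.0
```

Request:
{"name": "play_rows", "arguments": {
  "targets": [
    [-0.003, -0.0335, 0, 0, 0],
    [-0.003, -0.0335, 0, 0, 0],
    [-0.003, -0.0335, 0, 0, 0],
    [-0.003, -0.0335, 0, 0, 0],
    [-0.003, -0.0335, 0, 0, 0]
  ]
}}

```text
clock: 25.93
tcp_pos: [489.4, -234.8, 126.5]
tool_rot: [-0.029, 1.0, 0.0, 0.0]
ft_force: [1.5, 0.6, -1.3]
width: 0.612
grasp_force: 63.0
```

Request:
{"name": "play_rows", "arguments": {
  "targets": [
    [-0.003, -0.0335, 0, 0, 0],
    [0, 0, 0, 0, 0],
    [0, 0, 0, 0, 0]
  ]
}}

```text
clock: 26.18
tcp_pos: [494.7, -268.1, 126.4]
tool_rot: [-0.028, 1.0, -0.0, 0.0]
ft_force: [-0.7, -0.2, -0.5]
width: 0.618
grasp_force: 63.2
```

```bash
python3 - <<'E'
from h import *
goto(*case(-30,-57),19,93.3)
w=snap('wrist','w9')
print(proj(w,[*case(-53,-57),56]),proj(w,[*case(-13,-57),38]))
E
```

```text
tcp [ 494.7 -268.1  126.4] closing deg 93.2 shift m [-0.001   0.0014  0.1074] turn -0.002 j [-0.61  0.24 -0.3   1.02  0.   -0.67] w 0.62 gf 63.2 ft [-0.7 -0.2 -0.5] t 26.2
(np.float64(259.0359108428376), np.float64(171.3634722239744)) (np.float64(258.84063899942817), np.float64(211.11102580798496))
```

View pics/w9.png

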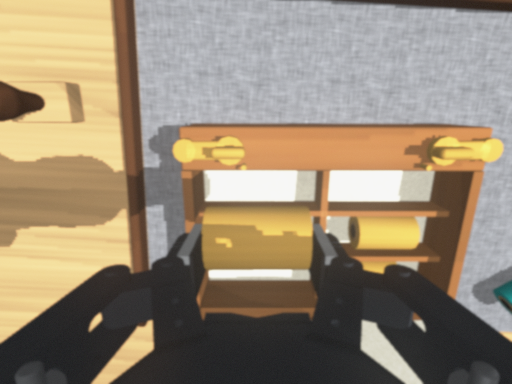

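The bays are as expected and the held roll is over the front-right bay. Lowering it.

Request:
{"name": "play_rows", "arguments": {
  "targets": [
    [-0.001, 0.001, 0.02, 0, 0],
    [0, 0, 0.03, 0, 0],
    [0, 0, 0.025, 0, 0],
    [0, 0, 0.012, 0, 0],
    [0, 0, 0.008, 0, 0]
  ]
}}

```text
clock: 26.65
tcp_pos: [493.6, -262.9, 28.9]
tool_rot: [-0.03, 1.0, 0.001, -0.002]
ft_force: [0.5, 0.6, -0.9]
width: 0.621
grasp_force: 63.2
```

Request:
{"name": "play_rows", "arguments": {
  "targets": [
    [0, 0, 0.006, 0, 0],
    [0, 0, 0.005, 0, 0],
    [0, 0, 0.001, 0, 0],
    [0, 0, 0, 0, 0]
  ]
}}

```text
clock: 26.98
tcp_pos: [495.9, -265.7, 19.4]
tool_rot: [-0.029, 1.0, -0.0, 0.0]
ft_force: [-0.2, -0.4, -0.7]
width: 0.616
grasp_force: 63.3
```

```bash
python3 - <<'E'
from h import *
goto(*case(-30,-57),19,93.3)
E
```

```text
tcp [ 495.9 -265.7   19.4] closing deg 93.3 shift m [ 0.0002 -0.001   0.0004] turn 0.001 j [-0.61  0.36 -0.4   0.8   0.   -0.67] w 0.62 gf 63.3 ft [-0.2 -0.4 -0.7] t 27.0
```

Now I release, rise, check, and go back to the left stop: from case (-30,-57), that is tool x +0.045, y +0.519.

Request:
{"name": "play_rows", "arguments": {
  "targets": [
    [0, 0, 0.001, 0, 0],
    [0, 0, 0, 0, 0.068],
    [0, 0, 0, 0, 0.068],
    [0, 0, 0, 0, 0.068],
    [0, 0, -0.015, 0, 0.068]
  ]
}}

```text
clock: 27.4
tcp_pos: [493.2, -264.1, 30.6]
tool_rot: [-0.029, 1.0, 0.001, -0.002]
ft_force: [-1.0, 1.0, -1.0]
width: 0.795
grasp_force: 0.0
```

Request:
{"name": "play_rows", "arguments": {
  "targets": [
    [0, 0, -0.03, 0, 0.068],
    [0, 0, -0.03, 0, 0.068],
    [0, 0, -0.03, 0, 0.08],
    [0.003, 0.037, 0, 0, 0.08],
    [0.003, 0.037, 0, 0, 0.08]
  ]
}}

```text
clock: 27.82
tcp_pos: [488.0, -194.0, 126.1]
tool_rot: [-0.027, 1.0, -0.002, 0.004]
ft_force: [0.0, 0.7, -0.3]
width: 0.936
grasp_force: 0.0
```

Request:
{"name": "play_rows", "arguments": {
  "targets": [
    [0.003, 0.037, 0, 0, 0.08],
    [0.003, 0.037, 0, 0, 0.08],
    [0.003, 0.037, 0, 0, 0.08],
    [0.003, 0.037, 0, 0, 0.08],
    [0.003, 0.037, 0, 0, 0.08]
  ]
}}

```text
clock: 28.23
tcp_pos: [458.8, -6.6, 123.0]
tool_rot: [-0.029, 1.0, -0.0, 0.0]
ft_force: [0.7, 1.2, -0.1]
width: 0.934
grasp_force: 0.0
```

Request:
{"name": "play_rows", "arguments": {
  "targets": [
    [0.003, 0.037, 0, 0, 0.08],
    [0.003, 0.037, 0, 0, 0.08],
    [0.003, 0.037, 0, 0, 0.08],
    [0.003, 0.037, 0, 0, 0.08],
    [0.004, 0.037, 0, 0, 0.08]
  ]
}}

```text
clock: 28.65
tcp_pos: [432.3, 177.4, 123.1]
tool_rot: [-0.029, 1.0, 0.0, 0.001]
ft_force: [0.1, 0.5, 0.1]
width: 0.935
grasp_force: 0.0
```

Request:
{"name": "play_rows", "arguments": {
  "targets": [
    [0.004, 0.037, 0, 0, 0.08],
    [0.004, 0.037, 0, 0, 0.08],
    [0, 0, 0, 0, 0.08],
    [0, 0, 0, 0, 0.08]
  ]
}}

```text
clock: 28.98
tcp_pos: [419.9, 250.7, 122.9]
tool_rot: [-0.031, 1.0, -0.0, 0.0]
ft_force: [0.3, -0.4, 0.3]
width: 0.935
grasp_force: 0.0
```

```bash
cat > chk.py <<'E'
from h import *
goto(418,250,34,93.4)
w=snap('wrist'); f=w['frame']; hsv=cv2.cvtColor(f,cv2.COLOR_BGR2HSV)
m=cv2.inRange(hsv,(15,110,60),(32,255,255)); m[:130]=0;m[300:]=0
n,l,st,c=cv2.connectedComponentsWithStats(m)
for i in range(1,n):
    if st[i,4]>300:
        print(st[i],[ray(w,st[i,0]+st[i,2]/2,v,45)[:2].round(1) for v in (st[i,1],st[i,1]+st[i,3])])
t=snap('top')
x=cv2.inRange(cv2.cvtColor(t['frame'],cv2.COLOR_BGR2HSV),(17,130,80),(32,255,255))
n,l,st,c=cv2.connectedComponentsWithStats(x)
for i in range(1,n):
    if st[i,4]>15 and 110<c[i][0]<420: p=ray(t,*c[i],30)[:2]-CC; print('top',st[i],'case',(p@CX).round(),(p@CY).round())
E
python3 chk.py
```

```text
tcp [419.9 250.7 122.9] closing deg 93.6 shift m [ 0.002  -0.0006  0.0889] turn 0.003 j [ 0.41  0.12 -0.46  0.99 -0.    0.34] w 0.93 gf 0.0 ft [ 0.3 -0.4  0.3] t 29.0
[ 220  171   71   62 4271] [array([399.4, 247.9]), array([454.2, 251.3])]
[474 270  38  30 745] [array([477.1, 467.4]), array([508.3, 476.7])]
top [382  44  14   4  17] case 438.0 -109.0
top [318 167  22  14 262] case 55.0 45.0
top [313 183  22  15 270] case 10.0 58.0
top [357 185  22  14 269] case 13.0 -57.0
top [357 203  40  25 438] case -46.0 -76.0
top [154 207  21  13 234] case -81.0 467.0
top [299 213  23  10 158] case -65.0 87.0
```

Both rolls are stored and another waits at the stop with one more behind it, so there are four in all. I'll take the third.

Request:
{"name": "play_rows", "arguments": {
  "targets": [
    [0.003, -0.001, 0.02, 0, 0.08],
    [0, 0, 0.02, 0, 0.08],
    [0, 0, 0.02, 0, 0.08],
    [0, 0, 0.017, 0, 0.08],
    [0, 0, 0.013, 0, 0.08]
  ]
}}

```text
clock: 29.5
tcp_pos: [416.9, 245.7, 31.3]
tool_rot: [-0.028, 1.0, -0.0, -0.001]
ft_force: [0.6, 0.8, -0.3]
width: 0.941
grasp_force: 0.0
```

Request:
{"name": "play_rows", "arguments": {
  "targets": [
    [0, 0, 0, 0, 0.08],
    [0, 0, 0, 0, 0],
    [0, 0, 0, 0, 0],
    [0, 0, 0, 0, 0],
    [0, 0, 0, 0, 0]
  ]
}}

```text
clock: 29.92
tcp_pos: [418.7, 247.9, 34.1]
tool_rot: [-0.029, 1.0, 0.0, 0.001]
ft_force: [0.2, -1.3, 3.2]
width: 0.618
grasp_force: 63.0
```

```bash
cat > held.py <<'E'
from h import *
import sys
goto(*case(float(sys.argv[1]),float(sys.argv[2])),124,93.3)
w=snap('wrist'); hsv=cv2.cvtColor(w['frame'],cv2.COLOR_BGR2HSV)
m=cv2.inRange(hsv,(15,110,60),(32,255,255))[:,230:290].sum(1)/255; m[:150]=0
v=int(np.argmax(m>30)); zc=43
print('front edge v',v,'roll centre x',ray(w,257,v,46)[0]+17, 'tcp x',r.state()['tcp_pos'][0])
E
python3 held.py -33 57
```

```text
tcp [418.7 247.9  34.1] closing deg 93.3 shift m [-0.0445 -0.4042 -0.0899] turn -0.0 j [ 0.4   0.23 -0.56  0.78 -0.    0.34] w 0.62 gf 63.0 ft [ 0.2 -1.3  3.2] t 29.9
front edge v 210 roll centre x 415.53825722153573 tcp x 418.74422596018223
```

Request:
{"name": "play_rows", "arguments": {
  "targets": [
    [0, 0, -0.01, 0, 0],
    [0, 0, -0.02, 0, 0],
    [0, 0, -0.02, 0, 0],
    [0, 0, -0.02, 0, 0],
    [0, 0, -0.02, 0, 0]
  ]
}}

```text
clock: 30.38
tcp_pos: [416.9, 247.9, 124.3]
tool_rot: [-0.029, 1.0, 0.0, -0.0]
ft_force: [0.5, 0.6, -0.9]
width: 0.616
grasp_force: 63.0
```

Request:
{"name": "play_rows", "arguments": {
  "targets": [
    [-0.003, -0.02, 0, 0, 0],
    [-0.0037, -0.032, 0, 0, 0],
    [-0.0037, -0.032, 0, 0, 0],
    [-0.0037, -0.032, 0, 0, 0],
    [-0.0037, -0.032, 0, 0, 0]
  ]
}}

```text
clock: 30.8
tcp_pos: [443.7, 100.1, 123.6]
tool_rot: [-0.03, 1.0, 0.0, 0.001]
ft_force: [0.4, -0.0, -1.4]
width: 0.62
grasp_force: 63.0
```

Request:
{"name": "play_rows", "arguments": {
  "targets": [
    [-0.0037, -0.032, 0, 0, 0],
    [-0.0037, -0.032, 0, 0, 0],
    [-0.0037, -0.032, 0, 0, 0],
    [-0.0037, -0.032, 0, 0, 0],
    [-0.0037, -0.032, 0, 0, 0]
  ]
}}

```text
clock: 31.22
tcp_pos: [471.5, -58.9, 123.6]
tool_rot: [-0.029, 1.0, 0.0, 0.0]
ft_force: [0.2, 0.3, -1.4]
width: 0.622
grasp_force: 63.0
```

Request:
{"name": "play_rows", "arguments": {
  "targets": [
    [-0.0037, -0.032, 0, 0, 0],
    [-0.0037, -0.032, 0, 0, 0],
    [-0.0037, -0.032, 0, 0, 0],
    [0, 0, 0, 0, 0],
    [0, 0, 0, 0, 0]
  ]
}}

```text
clock: 31.63
tcp_pos: [488.6, -154.1, 123.5]
tool_rot: [-0.028, 1.0, -0.0, 0.001]
ft_force: [-0.3, -0.2, -1.1]
width: 0.621
grasp_force: 63.2
```

```bash
python3 - <<'E'
from h import *
goto(*case(-30,57),16,93.3)
E
```

```text
tcp [ 488.6 -154.1  123.5] closing deg 93.2 shift m [-0.0005  0.0012  0.1075] turn -0.002 j [-0.43  0.16 -0.41  1.    0.   -0.49] w 0.62 gf 63.2 ft [-0.3 -0.2 -1.1] t 31.6
```

Request:
{"name": "play_rows", "arguments": {
  "targets": [
    [-0.001, 0.001, 0.02, 0, 0],
    [0, 0, 0.03, 0, 0],
    [0, 0, 0.025, 0, 0],
    [0, 0, 0.012, 0, 0],
    [0, 0, 0.008, 0, 0]
  ]
}}

```text
clock: 32.05
tcp_pos: [486.8, -149.3, 25.9]
tool_rot: [-0.03, 1.0, 0.001, -0.002]
ft_force: [-0.2, 0.2, -1.3]
width: 0.617
grasp_force: 63.2
```

Request:
{"name": "play_rows", "arguments": {
  "targets": [
    [0, 0, 0.006, 0, 0],
    [0, 0, 0.005, 0, 0],
    [0, 0, 0.001, 0, 0],
    [0, 0, 0, 0, 0]
  ]
}}

```text
clock: 32.38
tcp_pos: [489.6, -151.6, 16.4]
tool_rot: [-0.029, 1.0, -0.0, 0.0]
ft_force: [0.1, 0.1, -0.6]
width: 0.621
grasp_force: 63.4
```

Request:
{"name": "play_rows", "arguments": {
  "targets": [
    [0, 0, 0.001, 0, 0],
    [0, 0, 0, 0, 0.068],
    [0, 0, 0, 0, 0.068],
    [0, 0, 0, 0, 0.068],
    [0, 0, -0.015, 0, 0.068]
  ]
}}

```text
clock: 32.8
tcp_pos: [486.8, -150.8, 27.8]
tool_rot: [-0.029, 1.0, 0.001, -0.002]
ft_force: [-0.9, 1.2, -1.2]
width: 0.795
grasp_force: 0.0
```

Request:
{"name": "play_rows", "arguments": {
  "targets": [
    [0, 0, -0.03, 0, 0.068],
    [0, 0, -0.03, 0, 0.068],
    [0, 0, -0.03, 0, 0.08],
    [0.004, 0.037, 0, 0, 0.08],
    [0.004, 0.037, 0, 0, 0.08]
  ]
}}

```text
clock: 33.22
tcp_pos: [480.0, -79.7, 122.9]
tool_rot: [-0.027, 1.0, -0.001, 0.004]
ft_force: [-0.5, 1.1, 0.3]
width: 0.935
grasp_force: 0.0
```

Request:
{"name": "play_rows", "arguments": {
  "targets": [
    [0.004, 0.037, 0, 0, 0.08],
    [0.004, 0.037, 0, 0, 0.08],
    [0.004, 0.037, 0, 0, 0.08],
    [0.004, 0.037, 0, 0, 0.08],
    [0.004, 0.037, 0, 0, 0.08]
  ]
}}

```text
clock: 33.63
tcp_pos: [445.6, 106.8, 120.0]
tool_rot: [-0.029, 1.0, 0.0, 0.0]
ft_force: [1.4, -0.4, -0.1]
width: 0.933
grasp_force: 0.0
```

Request:
{"name": "play_rows", "arguments": {
  "targets": [
    [0.004, 0.037, 0, 0, 0.08],
    [0.004, 0.037, 0, 0, 0.08],
    [0.004, 0.037, 0, 0, 0.08],
    [0.003, 0.032, 0, 0, 0.08],
    [0, 0, 0, 0, 0.08]
  ]
}}

```text
clock: 34.05
tcp_pos: [422.3, 252.0, 120.2]
tool_rot: [-0.032, 0.999, 0.002, 0.001]
ft_force: [-0.2, -0.2, 0.2]
width: 0.936
grasp_force: 0.0
```

Request:
{"name": "play_rows", "arguments": {
  "targets": [
    [0, 0, 0, 0, 0.08],
    [0, 0, 0, 0, 0.08]
  ]
}}

```text
clock: 34.22
tcp_pos: [422.6, 247.0, 119.6]
tool_rot: [-0.029, 1.0, -0.0, -0.0]
ft_force: [0.4, 0.0, -0.6]
width: 0.94
grasp_force: 0.0
```

```bash
python3 chk.py
```

```text
tcp [422.6 247.  119.6] closing deg 93.4 shift m [0.0044 0.0033 0.0856] turn -0.001 j [ 0.4   0.13 -0.46  0.98 -0.    0.34] w 0.94 gf 0.0 ft [ 0.4  0.  -0.6] t 34.2
[ 225  169   72   42 2860] [array([399.4, 248.5]), array([435.1, 250.8])]
[480 269  32  31 730] [array([477.4, 462.4]), array([509.2, 471.8])]
top [318 167  22  14 262] case 55.0 45.0
top [313 183  22  15 270] case 10.0 58.0
top [357 185  22  14 269] case 13.0 -57.0
top [299 199  36  24 425] case -45.0 67.0
top [357 203  40  25 437] case -46.0 -76.0
top [154 206  21  14 250] case -80.0 467.0
```

The last roll is alone at the stop. It must go in the rear-right bay under the leaning lid, so I'll grip it 6 mm towards the robot and a bit high. That keeps the gripper body clear of the lid.

Request:
{"name": "play_rows", "arguments": {
  "targets": [
    [0.006, 0.001, 0.02, 0, 0.08],
    [0.006, 0.001, 0.02, 0, 0.08],
    [0, 0, 0.02, 0, 0.08],
    [0, 0, 0.014, 0, 0.08],
    [0, 0, 0.007, 0, 0.08]
  ]
}}

```text
clock: 34.73
tcp_pos: [409.3, 246.5, 36.8]
tool_rot: [-0.028, 1.0, -0.001, -0.002]
ft_force: [-0.5, -0.5, 0.3]
width: 0.934
grasp_force: 0.0
```

Request:
{"name": "play_rows", "arguments": {
  "targets": [
    [0, 0, 0, 0, 0.08],
    [0, 0, 0, 0, 0],
    [0, 0, 0, 0, 0],
    [0, 0, 0, 0, 0],
    [0, 0, 0, 0, 0]
  ]
}}

```text
clock: 35.15
tcp_pos: [412.0, 248.8, 40.3]
tool_rot: [-0.029, 1.0, 0.0, 0.001]
ft_force: [-1.1, -1.8, 5.0]
width: 0.614
grasp_force: 63.1
```

```bash
python3 held.py 57 -57
```

```text
tcp [412.  248.8  40.3] closing deg 93.3 shift m [-0.141  -0.5195 -0.0836] turn 0.0 j [ 0.41  0.21 -0.56  0.79 -0.    0.35] w 0.61 gf 63.1 ft [-1.1 -1.8  5. ] t 35.1
front edge v 217 roll centre x 414.9864077554684 tcp x 411.9571192591569
```

Request:
{"name": "play_rows", "arguments": {
  "targets": [
    [0, 0, -0.01, 0, 0],
    [0, 0, -0.02, 0, 0],
    [0, 0, -0.02, 0, 0],
    [0, 0, -0.02, 0, 0],
    [0, 0, -0.025, 0, 0]
  ]
}}

```text
clock: 35.62
tcp_pos: [409.7, 248.3, 134.5]
tool_rot: [-0.029, 1.0, -0.0, -0.001]
ft_force: [0.1, -0.0, -1.0]
width: 0.614
grasp_force: 63.0
```

Request:
{"name": "play_rows", "arguments": {
  "targets": [
    [-0.004, -0.0175, 0, 0, 0],
    [-0.008, -0.0335, 0, 0, 0],
    [-0.008, -0.0335, 0, 0, 0],
    [-0.008, -0.0335, 0, 0, 0],
    [-0.008, -0.0335, 0, 0, 0]
  ]
}}

```text
clock: 36.03
tcp_pos: [455.7, 98.2, 134.7]
tool_rot: [-0.03, 1.0, 0.0, 0.001]
ft_force: [1.2, 0.4, -0.7]
width: 0.614
grasp_force: 63.0
```

Request:
{"name": "play_rows", "arguments": {
  "targets": [
    [-0.008, -0.0335, 0, 0, 0],
    [-0.008, -0.0335, 0, 0, 0],
    [-0.008, -0.0335, 0, 0, 0],
    [-0.008, -0.0335, 0, 0, 0],
    [-0.008, -0.0335, 0, 0, 0]
  ]
}}

```text
clock: 36.45
tcp_pos: [505.4, -67.2, 134.5]
tool_rot: [-0.029, 1.0, 0.0, 0.0]
ft_force: [0.4, 1.2, -0.2]
width: 0.615
grasp_force: 63.0
```

Request:
{"name": "play_rows", "arguments": {
  "targets": [
    [-0.008, -0.0335, 0, 0, 0],
    [-0.008, -0.0335, 0, 0, 0],
    [-0.008, -0.0335, 0, 0, 0],
    [-0.008, -0.0335, 0, 0, 0],
    [-0.008, -0.0335, 0, 0, 0]
  ]
}}

```text
clock: 36.87
tcp_pos: [555.0, -232.0, 134.4]
tool_rot: [-0.029, 1.0, 0.0, 0.0]
ft_force: [0.6, -0.1, 0.0]
width: 0.616
grasp_force: 63.0
```

Request:
{"name": "play_rows", "arguments": {
  "targets": [
    [-0.008, -0.0335, 0, 0, 0],
    [0, 0, 0, 0, 0],
    [0, 0, 0, 0, 0]
  ]
}}

```text
clock: 37.12
tcp_pos: [565.2, -265.2, 134.2]
tool_rot: [-0.028, 1.0, -0.0, 0.0]
ft_force: [0.0, 1.3, -0.7]
width: 0.617
grasp_force: 63.1
```

```bash
python3 - <<'E'
from h import *
goto(*case(50,-57),60,93.3)
w=snap('wrist'); hsv=cv2.cvtColor(w['frame'],cv2.COLOR_BGR2HSV)
m=cv2.inRange(hsv,(15,110,60),(32,255,255))[:,230:290].sum(1)/255
print([i for i in range(150,320,2) if m[i]>30])
E
```

```text
tcp [ 565.2 -265.2  134.2] closing deg 93.2 shift m [-0.0105  0.0025  0.0742] turn -0.002 j [-0.54  0.34 -0.15  1.08  0.   -0.6 ] w 0.62 gf 63.1 ft [ 0.   1.3 -0.7] t 37.1
[150, 152, 154, 156, 158, 160, 162, 164, 166, 168, 170, 172, 174, 176, 178, 218, 220, 222, 224, 226, 228, 230, 232, 234, 236, 238, 240, 242, 244, 246, 248, 250, 252, 254, 256, 258, 260, 262, 264, 266, 268, 270, 272, 274, 276]
```

Request:
{"name": "play_rows", "arguments": {
  "targets": [
    [-0.005, 0.001, 0.02, 0, 0],
    [-0.006, 0.001, 0.02, 0, 0],
    [0, 0, 0.02, 0, 0],
    [0, 0, 0.014, 0, 0],
    [0, 0, 0.01, 0, 0]
  ]
}}

```text
clock: 37.58
tcp_pos: [573.5, -258.0, 48.0]
tool_rot: [-0.03, 1.0, 0.001, -0.002]
ft_force: [-0.1, -0.6, -1.1]
width: 0.618
grasp_force: 63.2
```

Request:
{"name": "play_rows", "arguments": {
  "targets": [
    [0, 0, 0.005, 0, 0],
    [0, 0, 0.004, 0, 0],
    [0, 0, 0.002, 0, 0],
    [0, 0, 0, 0, 0]
  ]
}}

```text
clock: 37.92
tcp_pos: [576.0, -260.7, 39.2]
tool_rot: [-0.029, 1.0, -0.0, 0.0]
ft_force: [0.1, -0.3, -0.2]
width: 0.614
grasp_force: 63.2
```

```bash
python3 - <<'E'
from h import *
goto(*case(50,-57),34,93.3)
w=snap('wrist','w10')
print('rear part front/rear at z38',proj(w,[*case(32,-10),38]),proj(w,[*case(37,-10),38]))
E
```

```text
tcp [ 576.  -260.7   39.2] closing deg 93.4 shift m [ 0.0005 -0.0014  0.0052] turn 0.001 j [-0.53  0.44 -0.23  0.9   0.   -0.59] w 0.61 gf 63.2 ft [ 0.1 -0.3 -0.2] t 37.9
rear part front/rear at z38 (np.float64(340.83335923481104), np.float64(204.81829845733188)) (np.float64(340.0779488211042), np.float64(213.36103928158892))
```

View pics/w10.png

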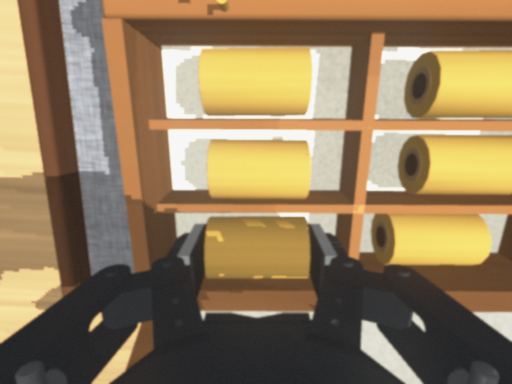

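The five other rolls lie neatly in their bays and the held one at (257,247) is over the rear-right bay, just behind the partition (v 213). I'll lower it in small steps and watch the force.

Request:
{"name": "play_rows", "arguments": {
  "targets": [
    [0, 0, 0.003, 0, 0],
    [0, 0, 0.002, 0, 0],
    [0, 0, 0, 0, 0]
  ]
}}

```text
clock: 38.22
tcp_pos: [575.5, -260.8, 33.6]
tool_rot: [-0.029, 1.0, 0.0, -0.0]
ft_force: [-0.9, 0.5, -0.9]
width: 0.61
grasp_force: 63.1
```

Request:
{"name": "play_rows", "arguments": {
  "targets": [
    [0, 0, 0.002, 0, 0],
    [0, 0, 0.001, 0, 0],
    [0, 0, 0, 0, 0]
  ]
}}

```text
clock: 38.47
tcp_pos: [575.3, -260.7, 30.4]
tool_rot: [-0.029, 1.0, 0.0, -0.0]
ft_force: [0.5, 0.5, -0.4]
width: 0.613
grasp_force: 63.1
```

Request:
{"name": "play_rows", "arguments": {
  "targets": [
    [0, 0, 0.002, 0, 0],
    [0, 0, 0, 0, 0]
  ]
}}

```text
clock: 38.63
tcp_pos: [575.4, -260.7, 28.3]
tool_rot: [-0.029, 1.0, 0.0, -0.0]
ft_force: [-0.7, -0.1, -0.6]
width: 0.61
grasp_force: 63.1
```

Request:
{"name": "play_rows", "arguments": {
  "targets": [
    [0, 0, 0.002, 0, 0],
    [0, 0, 0.002, 0, 0],
    [0, 0, 0, 0, 0]
  ]
}}

```text
clock: 38.88
tcp_pos: [575.2, -260.6, 24.2]
tool_rot: [-0.029, 1.0, 0.0, -0.0]
ft_force: [-0.4, 0.2, -0.9]
width: 0.614
grasp_force: 63.1
```

Request:
{"name": "play_rows", "arguments": {
  "targets": [
    [0, 0, 0, 0, 0.068],
    [0, 0, 0, 0, 0.068],
    [0, 0, 0, 0, 0.068],
    [0, 0, -0.02, 0, 0.068],
    [0, 0, -0.03, 0, 0.068]
  ]
}}

```text
clock: 39.3
tcp_pos: [572.6, -259.1, 71.7]
tool_rot: [-0.029, 1.0, 0.002, -0.003]
ft_force: [0.2, -1.3, -0.9]
width: 0.796
grasp_force: 0.0
```

Request:
{"name": "play_rows", "arguments": {
  "targets": [
    [0, 0, -0.04, 0, 0.06],
    [0, 0, -0.04, 0, 0.06],
    [0, 0, -0.04, 0, 0.06],
    [0, 0, -0.02, 0, 0.06],
    [0, 0, 0, 0, 0.06]
  ]
}}

```text
clock: 39.72
tcp_pos: [579.3, -262.9, 222.5]
tool_rot: [-0.029, 1.0, -0.003, 0.006]
ft_force: [0.4, -0.5, 0.9]
width: 0.704
grasp_force: 0.0
```

Request:
{"name": "play_rows", "arguments": {
  "targets": [
    [0.03, 0, 0, 0, 0.06],
    [0.03, 0.02, 0, 0, 0.06],
    [0.03, 0.035, 0, 0, 0.06],
    [0, 0, 0, 0, 0.06],
    [0, 0, 0, 0, 0.06]
  ]
}}

```text
clock: 40.13
tcp_pos: [482.6, -212.1, 213.0]
tool_rot: [-0.029, 1.0, 0.001, -0.002]
ft_force: [0.6, -0.3, -0.1]
width: 0.704
grasp_force: 0.0
```

```bash
python3 - <<'E'
from h import *
goto(*case(136,-2),180,93.3); snap('wrist','w11')
s=snap('scene')['frame']; t=snap('top')['frame']
E
```

```text
tcp [ 482.6 -212.1  213. ] closing deg 93.4 shift m [-0.1761 -0.0006  0.0324] turn 0.001 j [-0.54  0.12 -0.26  1.2   0.   -0.6 ] w 0.7 gf 0.0 ft [ 0.6 -0.3 -0.1] t 40.1
```

View pics/w11.png

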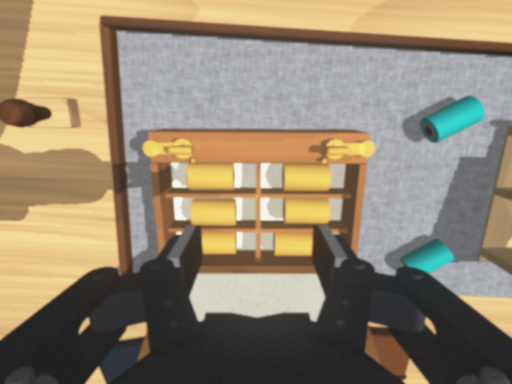

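All six bays hold a roll. Now the lid: I'll bring the shut fingers behind it (off the bar), pull it forward past upright, and let it fall shut slowly.

Request:
{"name": "play_rows", "arguments": {
  "targets": [
    [0, 0, -0.03, 0, 0],
    [0, 0, -0.03, 0, 0],
    [-0.033, -0.008, 0, 0, 0],
    [-0.034, -0.008, 0, 0, 0],
    [-0.034, -0.008, 0, 0, 0]
  ]
}}

```text
clock: 40.7
tcp_pos: [590.9, -233.9, 276.3]
tool_rot: [-0.029, 1.0, -0.001, 0.002]
ft_force: [-0.0, -0.1, 1.4]
width: 0.007
grasp_force: 0.0
```

Request:
{"name": "play_rows", "arguments": {
  "targets": [
    [-0.034, -0.008, 0, 0, 0],
    [-0.034, -0.008, 0, 0, 0],
    [-0.034, 0, 0, 0, 0],
    [0, 0, 0, 0, 0],
    [0, 0, 0, 0, 0]
  ]
}}

```text
clock: 41.12
tcp_pos: [693.0, -243.0, 272.5]
tool_rot: [-0.03, 1.0, 0.0, -0.0]
ft_force: [-0.6, 0.4, -1.3]
width: 0.003
grasp_force: 0.0
```

```bash
python3 - <<'E'
from h import *
goto(*case(160,-40),150,93.3)
t=snap('top')
x=cv2.inRange(cv2.cvtColor(t['frame'],cv2.COLOR_BGR2HSV),(17,130,80),(32,255,255))
n,l,st,c=cv2.connectedComponentsWithStats(x)
for i in range(1,n):
    if st[i,4]>15 and 110<c[i][0]<420: p=ray(t,*c[i],30)[:2]-CC; print('top',st[i],'case',(p@CX).round(),(p@CY).round())
E
```

```text
tcp [ 693.  -243.   272.5] closing deg 93.4 shift m [0.0082 0.0046 0.1226] turn 0.002 j [-0.43  0.46  0.32  1.43 -0.   -0.48] w 0.0 gf 0.0 ft [-0.6  0.4 -1.3] t 41.1
top [135  17  25   4  29] case 475.0 581.0
top [286  34  15   3  19] case 453.0 159.0
top [311  34   7   6  20] case 452.0 104.0
top [320  39  14   2  16] case 446.0 65.0
top [352  40  20   6  24] case 442.0 -31.0
top [386 220  11   8  67] case -67.0 -120.0
```

Request:
{"name": "play_rows", "arguments": {
  "targets": [
    [0.002, 0, 0.03, 0, 0],
    [0, 0, 0.03, 0, 0],
    [0, 0, 0.03, 0, 0],
    [0, 0, 0.03, 0, 0],
    [0, 0, 0, 0, 0]
  ]
}}

```text
clock: 41.58
tcp_pos: [683.2, -240.9, 147.7]
tool_rot: [-0.029, 1.0, 0.003, -0.006]
ft_force: [-2.1, 1.1, -2.3]
width: -0.003
grasp_force: 0.0
```

Request:
{"name": "play_rows", "arguments": {
  "targets": [
    [0.01, 0, 0, 0, 0],
    [0.012, 0, 0, 0, 0],
    [0.012, 0, 0, 0, 0],
    [0.01, 0, 0, 0, 0],
    [0.01, 0, 0, 0, 0]
  ]
}}

```text
clock: 42.0
tcp_pos: [635.1, -246.5, 157.4]
tool_rot: [-0.029, 1.0, -0.001, 0.002]
ft_force: [1.3, -0.5, 1.0]
width: -0.003
grasp_force: 0.5
```

Request:
{"name": "play_rows", "arguments": {
  "targets": [
    [0.01, 0, 0, 0, 0],
    [0.01, 0, 0, 0, 0],
    [0.01, 0, 0, 0, 0],
    [0.01, 0, 0, 0, 0]
  ]
}}

```text
clock: 42.33
tcp_pos: [594.7, -249.5, 155.7]
tool_rot: [-0.029, 1.0, -0.002, 0.001]
ft_force: [2.0, -4.8, 0.8]
width: -0.002
grasp_force: 1.5
```

Request:
{"name": "play_rows", "arguments": {
  "targets": [
    [0.01, 0, 0, 0, 0],
    [0.01, 0, 0, 0, 0],
    [0, 0, 0, 0, 0],
    [0, 0, 0, 0, 0],
    [0, 0, 0, 0, 0]
  ]
}}

```text
clock: 42.75
tcp_pos: [574.3, -248.5, 154.0]
tool_rot: [-0.029, 1.0, 0.001, -0.001]
ft_force: [0.4, -0.7, -0.1]
width: -0.003
grasp_force: 0.0
```

```bash
python3 - <<'E'
from h import *
goto(*case(60,-40),150,93.3)
E
```

```text
tcp [ 574.3 -248.5  154. ] closing deg 93.3 shift m [-0.0105  0.0033  0.004 ] turn 0.001 j [-0.51  0.33 -0.13  1.12  0.   -0.57] w -0.0 gf 0.0 ft [ 0.4 -0.7 -0.1] t 42.8
```

Request:
{"name": "play_rows", "arguments": {
  "targets": [
    [0, 0, -0.02, 0, 0],
    [0, 0, -0.02, 0, 0],
    [0, 0, 0, 0, 0],
    [0, 0, 0, 0, 0],
    [0, 0, 0, 0, 0]
  ]
}}

```text
clock: 43.17
tcp_pos: [574.8, -248.8, 193.9]
tool_rot: [-0.029, 1.0, 0.0, -0.0]
ft_force: [0.8, -0.0, -0.8]
width: 0.001
grasp_force: 0.0
```

Request:
{"name": "play_rows", "arguments": {
  "targets": [
    [0, 0, 0, 0, 0],
    [0, 0, 0, 0, 0],
    [0, 0, 0, 0, 0],
    [0, 0, 0, 0, 0],
    [0, 0, 0, 0, 0]
  ]
}}

```text
clock: 43.58
tcp_pos: [574.6, -249.1, 194.3]
tool_rot: [-0.029, 1.0, 0.0, -0.0]
ft_force: [-0.2, 0.4, -0.1]
width: -0.003
grasp_force: 0.0
```

Request:
{"name": "play_rows", "arguments": {
  "targets": [
    [0, 0, 0, 0, 0],
    [0, 0, 0, 0, 0],
    [0.03, 0, 0, 0, 0],
    [0.03, 0, 0, 0, 0],
    [0.03, 0, 0, 0, 0]
  ]
}}

```text
clock: 44.0
tcp_pos: [484.2, -254.3, 194.6]
tool_rot: [-0.03, 1.0, -0.0, -0.0]
ft_force: [0.1, -0.5, 0.1]
width: -0.005
grasp_force: 0.0
```

Request:
{"name": "play_rows", "arguments": {
  "targets": [
    [0.03, 0, 0, 0, 0],
    [0, 0, 0, 0, 0],
    [0, 0, 0, 0, 0]
  ]
}}

```text
clock: 44.25
tcp_pos: [453.8, -256.1, 194.9]
tool_rot: [-0.028, 1.0, 0.0, 0.0]
ft_force: [-0.3, 0.5, 0.4]
width: 0.001
grasp_force: 0.0
```

```bash
python3 - <<'E'
from h import *
goto(*case(-35,-40),60,93.3)
w=snap('wrist'); f=w['frame']; g=f.sum(2)
print('white px (bays visible)',int(((f.min(2)>190)[120:260,150:380]).sum()))
m=((f[...,2]<115)&(f[...,2]>35)&(f[...,0]<60)&(f[...,2]>f[...,0]+15)).astype(np.uint8)
n,l,st,c=cv2.connectedComponentsWithStats(m)
for i in range(1,n):
    if st[i,4]>150: print(st[i],c[i].round())
print('tab expected',[np.round(proj(w,[*case(x,y),68])) for x,y in ((-73,-14),(-73,14),(-35,-14),(-35,14))])
E
```

```text
tcp [ 453.8 -256.1  194.9] closing deg 93.2 shift m [-0.0362  0.004   0.1349] turn -0.001 j [-0.64  0.12 -0.3   1.15  0.   -0.69] w 0.0 gf 0.0 ft [-0.3  0.5  0.4] t 44.2
white px (bays visible) 83
[  84   50  428  260 2686] [264. 112.]
[ 35 132  48  28 761] [ 58. 145.]
[284 179  29  35 236] [292. 193.]
[191 231  52  38 167] [225. 248.]
[272 231 123  61 300] [322. 261.]
tab expected [array([287., 179.]), array([315., 179.]), array([286., 214.]), array([313., 214.])]
```

The lid tab sits exactly where it should when shut, at (284–313, 179–214). I'll press the lid lightly to confirm.

Request:
{"name": "play_rows", "arguments": {
  "targets": [
    [-0.018, 0, 0.03, 0, 0],
    [-0.018, 0, 0.03, 0, 0],
    [0, 0, 0.03, 0, 0],
    [0, 0, 0.025, 0, 0],
    [0, 0, 0.015, 0, 0]
  ]
}}

```text
clock: 44.72
tcp_pos: [491.2, -253.0, 61.6]
tool_rot: [-0.03, 1.0, 0.001, -0.001]
ft_force: [0.3, -0.4, -0.9]
width: 0.003
grasp_force: 0.0
```

Request:
{"name": "play_rows", "arguments": {
  "targets": [
    [0, 0, 0.005, 0, 0],
    [0, 0, 0.002, 0, 0],
    [0, 0, 0.002, 0, 0],
    [0, 0, 0, 0, 0],
    [0, 0, 0, 0, 0]
  ]
}}

```text
clock: 45.13
tcp_pos: [492.2, -254.8, 57.1]
tool_rot: [-0.029, 1.0, -0.001, 0.001]
ft_force: [0.8, 0.0, 0.2]
width: 0.004
grasp_force: 0.0
```

Request:
{"name": "play_rows", "arguments": {
  "targets": [
    [0, 0, -0.03, 0, 0.04],
    [0, 0, -0.03, 0.112, 0.04],
    [0, 0, 0, 0.112, 0.04],
    [0, 0, 0, 0.112, 0.04],
    [0, 0, 0, 0.112, 0.04]
  ]
}}

```text
clock: 45.55
tcp_pos: [492.3, -255.0, 118.3]
tool_rot: [0.196, 0.981, -0.001, 0.002]
ft_force: [-0.3, -0.0, -0.4]
width: 0.466
grasp_force: 0.0
```

Request:
{"name": "play_rows", "arguments": {
  "targets": [
    [0, 0, 0, 0.112, 0.04],
    [0, 0, 0, 0.112, 0.04],
    [0, 0, 0, 0.112, 0.04],
    [0, 0, 0, 0.112, 0.04],
    [0, 0, 0, 0.112, 0.04]
  ]
}}

```text
clock: 45.97
tcp_pos: [491.6, -254.6, 117.2]
tool_rot: [0.46, 0.888, -0.0, 0.001]
ft_force: [0.1, 0.2, -0.3]
width: 0.473
grasp_force: 0.0
```

Request:
{"name": "play_rows", "arguments": {
  "targets": [
    [0, 0, 0, 0.112, 0.04],
    [0, 0, 0, 0.112, 0.04],
    [0, 0, 0, 0.113, 0.04],
    [0, 0, 0, 0.113, 0.04],
    [0, 0, 0, 0, 0.04]
  ]
}}

```text
clock: 46.38
tcp_pos: [491.6, -254.6, 117.1]
tool_rot: [0.645, 0.764, 0.0, 0.001]
ft_force: [-0.4, -0.4, 0.5]
width: 0.468
grasp_force: 0.0
```

```bash
python3 - <<'E'
from h import *
goto(457,-292,68,3.2)
E
```

```text
tcp [ 491.6 -254.6  117.1] closing deg 9.7 shift m [-0.031  -0.0405  0.0491] turn 0.113 j [-0.59  0.24 -0.33  1.    0.    0.81] w 0.47 gf 0.0 ft [-0.4 -0.4  0.5] t 46.4
```

Request:
{"name": "play_rows", "arguments": {
  "targets": [
    [0, 0, 0, 0.113, 0.04],
    [-0.0175, -0.0185, 0, 0, 0.04],
    [-0.0178, -0.018, 0, 0, 0.04],
    [0, 0, 0.01, 0, 0.04],
    [0, 0, 0, 0, 0.04]
  ]
}}

```text
clock: 46.8
tcp_pos: [455.6, -291.7, 105.2]
tool_rot: [0.686, 0.727, 0.0, -0.0]
ft_force: [-0.1, -0.1, -0.1]
width: 0.468
grasp_force: 0.0
```

```bash
python3 - <<'E'
from h import *
goto(457,-292,68,3.2)
E
```

```text
tcp [ 455.6 -291.7  105.2] closing deg 3.3 shift m [-0.0004  0.0014  0.0372] turn 0.002 j [-0.69  0.23 -0.37  0.97  0.    0.82] w 0.47 gf 0.0 ft [-0.1 -0.1 -0.1] t 46.8
```

Request:
{"name": "play_rows", "arguments": {
  "targets": [
    [0, 0.001, 0.015, 0, 0.04],
    [0, 0, 0.015, 0, 0.04],
    [0, 0, 0.007, 0, 0.04],
    [0, 0, 0, 0, 0.04],
    [0, 0, 0, 0, 0]
  ]
}}

```text
clock: 47.22
tcp_pos: [457.6, -290.7, 68.6]
tool_rot: [0.686, 0.728, 0.0, -0.0]
ft_force: [0.1, -0.1, 1.1]
width: 0.343
grasp_force: 0.0
```

Request:
{"name": "play_rows", "arguments": {
  "targets": [
    [0, 0, 0, 0, 0],
    [0, 0, 0, 0, 0],
    [0, 0, 0, 0, 0],
    [0, 0, 0, 0, 0],
    [0, 0, 0, -0.1, 0]
  ]
}}

```text
clock: 47.63
tcp_pos: [457.0, -291.7, 69.7]
tool_rot: [0.649, 0.761, -0.001, -0.0]
ft_force: [-5.0, 0.2, 6.0]
width: 0.067
grasp_force: 59.9
```

Request:
{"name": "play_rows", "arguments": {
  "targets": [
    [0, 0, 0, -0.118, 0],
    [0, 0, 0, -0.118, 0],
    [0, 0, 0, -0.118, 0],
    [0, 0, 0, -0.118, 0],
    [0, 0, 0, -0.118, 0]
  ]
}}

```text
clock: 48.05
tcp_pos: [457.2, -291.6, 69.8]
tool_rot: [0.397, 0.918, -0.0, -0.0]
ft_force: [-4.0, 0.6, 6.5]
width: 0.066
grasp_force: 59.8
```

Request:
{"name": "play_rows", "arguments": {
  "targets": [
    [0, 0, 0, -0.118, 0],
    [0, 0, 0, -0.118, 0],
    [0, 0, 0, -0.118, 0],
    [0, 0, 0, -0.118, 0],
    [0, 0, 0, -0.118, 0]
  ]
}}

```text
clock: 48.47
tcp_pos: [457.3, -291.3, 69.7]
tool_rot: [0.113, 0.994, -0.0, -0.0]
ft_force: [-4.4, 1.5, 5.8]
width: 0.066
grasp_force: 59.9
```

Request:
{"name": "play_rows", "arguments": {
  "targets": [
    [0, 0, 0, -0.118, 0],
    [0, 0, 0, -0.118, 0],
    [0, 0, 0, -0.05, 0],
    [0, 0, 0, 0, 0],
    [0, 0, 0, 0, 0]
  ]
}}

```text
clock: 48.88
tcp_pos: [457.3, -291.2, 69.8]
tool_rot: [-0.027, 1.0, 0.0, -0.0]
ft_force: [-3.9, 1.1, 4.5]
width: 0.068
grasp_force: 59.9
```

```bash
python3 - <<'E'
from h import *
goto(457,-292,68,93.3); print(r.state()['wrist_torque'])
E
```

```text
tcp [ 457.3 -291.2   69.8] closing deg 93.1 shift m [ 0.0003 -0.0008  0.0018] turn -0.004 j [-0.69  0.27 -0.4   0.9  -0.   -0.74] w 0.07 gf 59.9 ft [-3.9  1.1  4.5] t 48.9
[0.34314853 0.8406049  0.02631936]
```

Request:
{"name": "play_rows", "arguments": {
  "targets": [
    [0, 0, 0, -0.02, 0],
    [0, 0, 0, -0.02, 0],
    [0, 0, 0, 0, 0]
  ]
}}

```text
clock: 49.13
tcp_pos: [457.3, -291.2, 69.7]
tool_rot: [-0.046, 0.999, 0.0, -0.0]
ft_force: [-4.8, 1.5, 5.6]
width: 0.073
grasp_force: 60.5
```

```bash
python3 - <<'E'
from h import *
goto(457,-292,68,93.3); print(r.state()['wrist_torque'])
E
```

```text
tcp [ 457.3 -291.2   69.7] closing deg 95.3 shift m [ 0.0004 -0.0008  0.0017] turn 0.034 j [-0.69  0.27 -0.4   0.9   0.   -0.78] w 0.07 gf 60.5 ft [-4.8  1.5  5.6] t 49.1
[ 0.40140333  0.72822456 -0.60852729]
```

Request:
{"name": "play_rows", "arguments": {
  "targets": [
    [0, 0, 0, 0, 0.04],
    [0, 0, 0, 0, 0.04],
    [0, 0, 0, 0, 0.04],
    [0, 0, -0.02, 0, 0.04],
    [0, 0, -0.025, 0, 0.04]
  ]
}}

```text
clock: 49.55
tcp_pos: [455.9, -289.9, 111.9]
tool_rot: [-0.047, 0.999, 0.002, -0.002]
ft_force: [0.3, -0.4, 0.3]
width: 0.474
grasp_force: 0.0
```

Request:
{"name": "play_rows", "arguments": {
  "targets": [
    [-0.001, 0.032, 0, 0, 0.04],
    [-0.001, 0.032, 0, 0, 0.04],
    [-0.001, 0.032, 0, 0, 0.04],
    [-0.001, 0.032, 0, 0, 0.04],
    [-0.001, 0.031, 0, 0, 0.04]
  ]
}}

```text
clock: 49.97
tcp_pos: [447.8, -131.2, 113.9]
tool_rot: [-0.047, 0.999, 0.0, 0.001]
ft_force: [0.9, 0.9, 0.3]
width: 0.467
grasp_force: 0.0
```

Request:
{"name": "play_rows", "arguments": {
  "targets": [
    [0, 0, 0, -0.118, 0.04],
    [0, 0, 0, -0.118, 0.04],
    [0, 0, 0, -0.118, 0.04],
    [0, 0, 0, -0.118, 0.04],
    [0, 0, 0, -0.118, 0.04]
  ]
}}

```text
clock: 50.38
tcp_pos: [448.2, -132.4, 113.8]
tool_rot: [-0.338, 0.941, -0.0, 0.0]
ft_force: [-0.1, 0.4, -0.3]
width: 0.468
grasp_force: 0.0
```

Request:
{"name": "play_rows", "arguments": {
  "targets": [
    [0, 0, 0, -0.118, 0.04],
    [0, 0, 0, -0.118, 0.04],
    [0, 0, 0, -0.118, 0.04],
    [0, 0, 0, -0.118, 0.04],
    [0, 0, 0, -0.118, 0.04]
  ]
}}

```text
clock: 50.8
tcp_pos: [448.1, -132.6, 113.8]
tool_rot: [-0.597, 0.802, -0.0, 0.0]
ft_force: [-0.6, -0.3, 0.4]
width: 0.467
grasp_force: 0.0
```

Request:
{"name": "play_rows", "arguments": {
  "targets": [
    [0, 0, 0, -0.118, 0.04],
    [0, 0, 0, -0.118, 0.04],
    [0, 0, 0, -0.118, 0.04],
    [0, 0, 0, 0, 0.04],
    [0, 0, 0, 0, 0.04]
  ]
}}

```text
clock: 51.22
tcp_pos: [448.0, -132.6, 113.8]
tool_rot: [0.726, -0.688, 0.0, -0.0]
ft_force: [0.2, -0.2, 0.6]
width: 0.466
grasp_force: 0.0
```

```bash
python3 - <<'E'
from h import *
goto(448,-132.7,68,3.3)
E
```

```text
tcp [ 448.  -132.6  113.8] closing deg -176.9 shift m [0.0001 0.     0.0458] turn -0.004 j [-0.43  0.1  -0.51  0.96  0.   -2.05] w 0.47 gf 0.0 ft [ 0.2 -0.2  0.6] t 51.2
```

Perfectly over the left wing. Now I grip it and turn it clockwise back to its stop.

Request:
{"name": "play_rows", "arguments": {
  "targets": [
    [0, 0, 0.02, 0, 0.04],
    [0, 0, 0.015, 0, 0.04],
    [0, 0, 0.011, 0, 0.04],
    [0, 0, 0, 0, 0.04],
    [0, 0, 0, 0, 0]
  ]
}}

```text
clock: 51.63
tcp_pos: [447.2, -132.3, 67.3]
tool_rot: [0.726, -0.687, -0.001, 0.0]
ft_force: [-0.2, -0.1, -0.0]
width: 0.343
grasp_force: 0.0
```

Request:
{"name": "play_rows", "arguments": {
  "targets": [
    [0, 0, 0, 0, 0],
    [0, 0, 0, 0, 0],
    [0, 0, 0, 0, 0],
    [0, 0, 0, 0, 0],
    [0, 0, 0, 0.1, 0]
  ]
}}

```text
clock: 52.05
tcp_pos: [448.1, -132.9, 68.7]
tool_rot: [-0.691, 0.723, -0.001, 0.0]
ft_force: [-1.9, -1.5, 5.8]
width: 0.067
grasp_force: 60.4
```

Request:
{"name": "play_rows", "arguments": {
  "targets": [
    [0, 0, 0, 0.118, 0],
    [0, 0, 0, 0.118, 0],
    [0, 0, 0, 0.118, 0],
    [0, 0, 0, 0.118, 0],
    [0, 0, 0, 0.118, 0]
  ]
}}

```text
clock: 52.47
tcp_pos: [447.3, -132.7, 68.7]
tool_rot: [-0.449, 0.894, -0.0, -0.0]
ft_force: [-3.4, 0.9, 8.3]
width: 0.068
grasp_force: 60.7
```

Request:
{"name": "play_rows", "arguments": {
  "targets": [
    [0, 0, 0, 0.118, 0],
    [0, 0, 0, 0.118, 0],
    [0, 0, 0, 0.118, 0],
    [0, 0, 0, 0.118, 0],
    [0, 0, 0, 0.118, 0]
  ]
}}

```text
clock: 52.88
tcp_pos: [446.8, -132.0, 68.7]
tool_rot: [-0.17, 0.985, 0.001, -0.001]
ft_force: [-5.3, 2.8, 10.8]
width: 0.073
grasp_force: 60.9
```

Request:
{"name": "play_rows", "arguments": {
  "targets": [
    [0, 0, 0, 0.118, 0],
    [0, 0, 0, 0.118, 0],
    [0, 0, 0, 0.05, 0],
    [0, 0, 0, 0, 0]
  ]
}}

```text
clock: 53.22
tcp_pos: [446.7, -131.6, 68.7]
tool_rot: [-0.03, 1.0, 0.001, -0.001]
ft_force: [-5.3, 3.3, 11.7]
width: 0.074
grasp_force: 60.9
```

Request:
{"name": "play_rows", "arguments": {
  "targets": [
    [0, 0, 0, 0.02, 0],
    [0, 0, 0, 0.02, 0],
    [0, 0, 0, 0, 0]
  ]
}}

```text
clock: 53.47
tcp_pos: [446.7, -131.6, 68.7]
tool_rot: [-0.011, 1.0, 0.001, -0.001]
ft_force: [-4.3, 3.4, 10.8]
width: 0.068
grasp_force: 61.1
```

```bash
python3 - <<'E'
from h import *
goto(448,-132.7,68,93.3); print(r.state()['wrist_torque'])
E
```

```text
tcp [ 446.7 -131.6   68.7] closing deg 91.3 shift m [-0.0013 -0.0011  0.0007] turn -0.035 j [-0.43  0.15 -0.56  0.86  0.   -0.45] w 0.07 gf 61.1 ft [-4.3  3.4 10.8] t 53.5
[0.61250565 1.05633431 0.47692167]
```

Request:
{"name": "play_rows", "arguments": {
  "targets": [
    [0, 0, 0, 0.03, 0],
    [0, 0, 0, 0, 0],
    [0, 0, 0, 0, 0.04],
    [0, 0, 0, 0, 0.04],
    [0, 0, 0, 0, 0.04]
  ]
}}

```text
clock: 53.88
tcp_pos: [448.3, -132.8, 67.9]
tool_rot: [0.005, 1.0, -0.0, 0.001]
ft_force: [-0.0, 0.2, -0.1]
width: 0.468
grasp_force: 0.0
```

Request:
{"name": "play_rows", "arguments": {
  "targets": [
    [0, 0, -0.03, 0, 0.04],
    [0, 0, -0.04, 0, 0.04],
    [0, 0, -0.04, 0, 0.04],
    [0.005, -0.04, -0.03, -0.03, 0.0854],
    [0.005, -0.04, -0.02, -0.03, 0.0854]
  ]
}}

```text
clock: 54.3
tcp_pos: [441.0, -203.0, 224.7]
tool_rot: [-0.028, 1.0, -0.001, 0.002]
ft_force: [1.9, -0.4, -0.1]
width: 0.736
grasp_force: 0.0
```

Request:
{"name": "play_rows", "arguments": {
  "targets": [
    [0, 0, 0, 0, 0.0854],
    [0, 0, 0, 0, 0.0854]
  ]
}}

```text
clock: 54.47
tcp_pos: [440.6, -205.1, 222.7]
tool_rot: [-0.024, 1.0, -0.001, 0.002]
ft_force: [0.2, 1.3, 0.2]
width: 0.992
grasp_force: 0.0
```

```bash
python3 - <<'E'
from h import *
goto(440,-215,230,93.3)
w=snap('wrist','w12'); f=w['frame']; hsv=cv2.cvtColor(f,cv2.COLOR_BGR2HSV)
m=cv2.inRange(hsv,(19,110,90),(32,255,255)); m[:130]=0;m[310:]=0
n,l,st,c=cv2.connectedComponentsWithStats(m)
for i in range(1,n):
    if st[i,4]>60: print(st[i])
for s in (1,-1):
    print('expected pivot,end',s,[np.round(proj(w,[*case(x,80*s),61])) for x in (-70,-28)])
print('tab',[np.round(proj(w,[*case(x,0),68])) for x in (-73,-35)])
t=snap('top')
x=cv2.inRange(cv2.cvtColor(t['frame'],cv2.COLOR_BGR2HSV),(17,130,80),(32,255,255))
n,l,st,c=cv2.connectedComponentsWithStats(x)
for i in range(1,n):
    if st[i,4]>15 and 110<c[i][0]<420 and c[i][1]>130: print('top',st[i])
E
```

```text
tcp [ 440.6 -205.1  222.7] closing deg 92.7 shift m [ 0.0011 -0.0099 -0.0072] turn -0.01 j [-0.57  0.03 -0.33  1.2   0.   -0.62] w 0.99 gf 0.0 ft [0.2 1.3 0.2] t 54.5
[172 175  20  43 552]
[311 175  22  43 583]
[185 284  28  14 381]
[293 284  29  14 383]
expected pivot,end 1 [array([321., 182.]), array([319., 216.])]
expected pivot,end -1 [array([180., 183.]), array([183., 218.])]
tab [array([251., 181.]), array([251., 214.])]
top [315 159  15   9 121]
top [369 163   6   8  39]
top [311 202  11  21 157]
```

```bash
python3 - <<'E'
from h import *
w=snap('wrist'); hsv=cv2.cvtColor(w['frame'],cv2.COLOR_BGR2HSV)
m=cv2.inRange(hsv,(19,110,90),(32,255,255))
for a,b in ((165,200),(305,340)):
    print([(v,round(float(np.flatnonzero(m[v,a:b]).mean()+a),1)) for v in (202,207,211,215)], 'rail right end',[np.round(proj(w,[*case(x,80*(1 if a>200 else -1)),61]),1) for x in (-45,-36,-30)])
t=snap('top')['frame']; print('rack stop mean BGR',t[205:217,158:172].mean((0,1)),t[210:220,203:217].mean((0,1)))
E
```

```text
[(202, 178.5), (207, 178.5), (211, 179.0), (215, 179.0)] rail right end [array([178.5, 206.6]), array([179.2, 213.9]), array([179.6, 218.7])]
[(202, 318.5), (207, 318.5), (211, 318.0), (215, 318.0)] rail right end [array([317.4, 205.6]), array([317. , 212.9]), array([316.7, 217.7])]
rack stop mean BGR [ 87.11309524 127.14285714 151.20833333] [ 87.62857143 127.92857143 152.20714286]
```

Both bars lie straight over the lid (within about 1 px), the lid is shut, the rack stops show bare wood and the arm is clear of everything. Handing in.

```bash
python3 -c "
from h import *
print(r.sign_off())"
```

```text
the job is handed in; nothing more can be done
None
```

The job is handed in at about 55 s of the 210 s: all four rolls from the rack are in the empty bays, the stored rolls were left in theirs, the lid is shut and both turnbuttons point straight over it; I viewed 15 pictures, one over the limit of 14.

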